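# Rotate the jar row: older jars to the front, new jar behind

### The job

The jar row on the wire shelf needs restocking, oldest first: draw its two older jars forward along their tray until the first stands up against the front end and the second close behind it, then stand the new jar from the carton in the same tray behind them. The jars are glass, so keep them upright and set the new one down rather than letting it drop or knocking any of them over. Leave the tins, packets and other goods where they are.

Things in the scene. Friction and masses are not known exactly. Their poses are not given: they have to be found in the camera images.
- jar_row: low white tray of the jar row, any one of three alike, 95 mm apart, on a low wire shelf. Outside 206 x 88 mm, 31 mm high, walls and floor 3 mm; inside 200 x 82 mm, room for 3 jars and 26 mm more. Fixed; slick, jars slide easily in it (friction 0.2). Origin: centre of its underside, 85 mm above the counter. x runs along the row from the FRONT end (-x, nearest the robot) to the BACK end (+x)
- old_jar_1: glass storage jar with a black screw lid, round, straight-sided, 58 mm across (lid 57), 110 mm tall with its lid (the top 18 mm), about 0.35 kg; origin at the centre of its underside, z up; its turn about z means nothing. One of the two older jars; at the start it stands about the middle of the jar row
- old_jar_2: glass storage jar with a black screw lid, round, straight-sided, 58 mm across (lid 57), 110 mm tall with its lid (the top 18 mm), about 0.35 kg; origin at the centre of its underside, z up; its turn about z means nothing. The other older jar; at the start it stands at the back of the jar row, so that the front of the row is empty
- new_jar: glass storage jar with a black screw lid, round, straight-sided, 58 mm across (lid 57), 110 mm tall with its lid (the top 18 mm), about 0.35 kg; origin at the centre of its underside, z up; its turn about z means nothing. The new jar, the same as the older two; at the start it stands in the carton on the counter beside the shelf
- carton: open cardboard delivery carton on the counter, 310 x 150 mm, 45 mm high, wall and floor 5 mm, its x axis along its length; origin at the centre of its underside. Fixed. Three goods stand in it in a line along x, 90 mm apart, in any order: the new jar, a tub and a block pack
- tin_1: bystander: round tin, 58 mm across (60 over its rims), 62 mm tall, in the full tin row next to or next but one to the jar row; origin at the centre of its underside
- packet_1: bystander: small board packet, 54 mm along the row, 66 mm across, 60 mm tall, in the full packet row; origin at the centre of its underside
- tin_2: bystander: round tin, 58 mm across (60 over its rims), 62 mm tall, in the full tin row next to or next but one to the jar row; origin at the centre of its underside
- packet_2: bystander: small board packet, 54 mm along the row, 66 mm across, 60 mm tall, in the full packet row; origin at the centre of its underside
- tin_3: bystander: round tin, 58 mm across (60 over its rims), 62 mm tall, in the full tin row next to or next but one to the jar row; origin at the centre of its underside
- packet_3: bystander: small board packet, 54 mm along the row, 66 mm across, 60 mm tall, in the full packet row; origin at the centre of its underside
- tub: bystander: white plastic tub with a lid, 66 mm across, 62 mm tall, in the carton; origin at the centre of its underside
- block_pack: bystander: pale paper block pack, 56 mm along the carton, 90 mm across it, 55 mm tall, in the carton; origin at the centre of its underside
Not all that is in view belongs to the job. Leave any orange or turquoise look-alike of the new_jar alone.

How it is judged:
By the outcome, as a careful person would: the job done as asked, in the order asked, and still so for the second after the job is handed in, with the robot touching nothing.
It also fails if it takes over 58 s, if anything falls off the work surface, if the arm or the gripper's body presses on something with over 40 N, if the wrist force passes 120 N, or if a joint passes its speed limit or range.

### The arm

A 7-joint arm with a two-finger parallel gripper is mounted at the origin on the work surface. World frame = base frame: x ahead of the robot, y to its left, z up, the work surface at z = 0. Lengths are in m, angles in rad, forces in N, time in s.
With the tool pointing down it reaches from about 0.35 to 0.9 m from the base axis. Payload 8.1 kg.
Tool frame: the origin (TCP) lies between the finger pads; the fingertips stand 8 mm ahead of it and the grasp point (between the pads) lies 11 mm behind it (arm.tcp_to_tips is the distance from the TCP to the fingertips, in m); z points along the fingers, x is the direction in which the jaws open and shut, and the axes are right-handed (so a half turn about z gives the same grasp; the last joint's range is limited). The gripper opens to 92 mm and grips with 3 to 60 N. Pads are 19 mm wide; open, the fingers measure 130 mm over their backs; the gripper's body (75 mm by 190 mm) begins 47 mm behind the grasp point.
Start: joints at [1.24, 0.434, 0.025, 1.573, -0.012, 1.134, -0.075], TCP at [0.141, -0.609, 0.235] pointing down, gripper open.
Joint ranges: [-2.62, 2.62], [-0.44, 2.09], [-1.27, 1.32], [0.08, 2.57], [-1.32, 4.46], [0.12, 2], [-2.74, 2.74]. Speed limits (rad/s): [2.22, 2.22, 3.01, 3.01, 3.14, 3.14, 3.14].

### API

Orientations are given as a rotation vector (axis times angle).
In Python, from cell import arm, eyes gives the robot as it stands.
- The arm moves only by the tool play_rows, never from a script. Its argument "rows" is a list of rows, each a list of 3 entries, a list of its own where there are three numbers: the shift along the tool's x, y, z each as a share of 50 cm, from -1 to 1, then the turn, a rotation vector about the tool's x, y, z each as a share of 60 degrees, from -1 to 1, then the opening, from -1 (shut) to 1 (fully open), so that 0 is half open. In form: [[[dx, dy, dz], [ax, ay, az], grip], ...]. A call has 1 to 10 rows; each row is the pose to reach, as a shift and turn from the pose commanded when the call began, along the tool's axes at that moment; what a row does not reach only later rows make up. A row lasts 1/10 s, in which the tool goes at most 50 mm and 8.59 degrees, less where a joint would pass 70% of its speed; a pose out of reach is approached as far as the arm can. A call with a number of a shift or a turn outside -1 to 1 is refused whole. A call with a gripper value outside its range is refused whole. The fingers move at their own pace and stop on an object; "newtons" is the grip in N (left out, the last holds). Time passes only in rows, so rows that repeat a pose let the fingers close. It gives the time, the measured TCP pose, the force and the opening at its end, in the units of the state.
- arm.observe(): the state, without advancing time (a new reading comes with each control period).
- eyes.get_image(name): name is "side" or "top"; returns (picture, depth): 480x640x3 uint8, red, green, blue; 480x640 float32, m along the optical axis (not along the pixel's ray), 0 where there is no reading.
- eyes.get_calibration(name): a dict with "intrinsics" (3x3 intrinsics, pixels), "R" (3x3) and "t" (3): a world point X has camera coordinates R X + t. Camera axes: x right, y down, z forward; pixel columns grow to the right and rows downward; lengths in m; the calibration is good to about 2 mm. A picture is of the moment at which its call begins. get_calibration takes no time and is no camera call.
- arm.sign_off(): hands the job in, once; it reports no verdict.
The state is a dict: "clock": time; "joints": joint angles; "dq": joint speeds; "joint_efforts": joint torques, N m; "position": TCP position; "ee_rot": TCP orientation; "force": force on the tool from outside, world axes, zero at the start; "ft_torque": the same for the moment, N m; "width": opening from 0.0 (shut) to 1.0 (fully open).
Only numpy, scipy, OpenCV 4.12 (cv2) and the standard library are available. Lean on these libraries where they do the work, as an engineer would, in place of code of your own. Each camera call takes 0.05 s, during which the arm holds its last target.

## Working session

There is one attempt and no reset: what is moved stays moved. The work goes in short steps, Python scripts to look and compute and a tool call to move; the robot and the scene stay as the last step left them, time stands still between calls to the robot, and variables do not carry over. Pictures are saved under pics/ and viewed, and the job is handed in when it is done.

Besides the shell and the picture viewer there is one more tool, called as name(argument=value, ...), one argument or row to a line, values as JSON. play_rows: Moves the arm, as the interface text tells. Its arguments: {"type":"object","properties":{"rows":{"type":"array","items":{"type":"array"}},"newtons":{"type":"number"}},"required":["rows"]}

```bash
ls; mkdir -p pics; python3 - <<'E'
from cell import arm, eyes
import cv2, numpy as np
s=arm.observe(); print(s)
for n in ["top","side"]:
    p,d=eyes.get_image(n); cv2.imwrite(f"pics/{n}0.png",p[:,:,::-1]); np.savez(f"{n}0.npz",p=p,d=d)
    c=eyes.get_calibration(n); print(n,c)
E
```

```text
pics
{'clock': 0.0, 'joints': array([ 1.24041468,  0.43520843,  0.02499678,  1.57407941, -0.01158529,
        1.13398985, -0.07506783]), 'dq': array([-0.00146228,  0.00024389, -0.00129294,  0.00072299, -0.00084274,
        0.00149366, -0.00091199]), 'joint_efforts': array([ 3.02620974e-04, -6.67857242e+01,  9.84650105e-01, -3.14455891e+01,
       -6.07008906e-02,  4.32223734e-02,  1.28310089e-04]), 'position': array([ 0.14095396, -0.60839932,  0.23396112]), 'ee_rot': array([-2.45880673e+00,  1.95414562e+00,  2.04241275e-03]), 'force': array([0.38910814, 0.29584899, 0.16029176]), 'ft_torque': array([ 0.00130072, -0.01325822, -0.01494185]), 'width': 1.002875341213465}
top {'intrinsics': array([[505.82573019,   0.        , 315.1579891 ],
       [  0.        , 505.82573019, 241.3689145 ],
       [  0.        ,   0.        ,   1.        ]]), 'R': array([[-0.02214426, -0.99968315,  0.01196775],
       [-0.99141421,  0.0204149 , -0.12915535],
       [ 0.12887011, -0.01472505, -0.99155215]]), 't': array([-0.04245611,  0.53996179,  1.06154835])}
side {'intrinsics': array([[517.39250878,   0.        , 330.17329716],
       [  0.        , 517.39250878, 243.47741822],
       [  0.        ,   0.        ,   1.        ]]), 'R': array([[ 0.89684776, -0.44211649, -0.01403924],
       [-0.24502328, -0.47011256, -0.84791377],
       [ 0.36827664,  0.76388951, -0.52994823]]), 't': array([-0.47743184,  0.18312478,  0.73414662])}
```

View pics/top0.png

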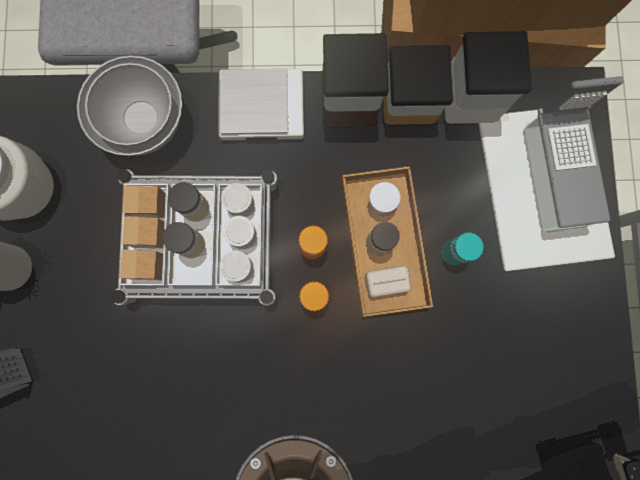

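View pics/side0.png

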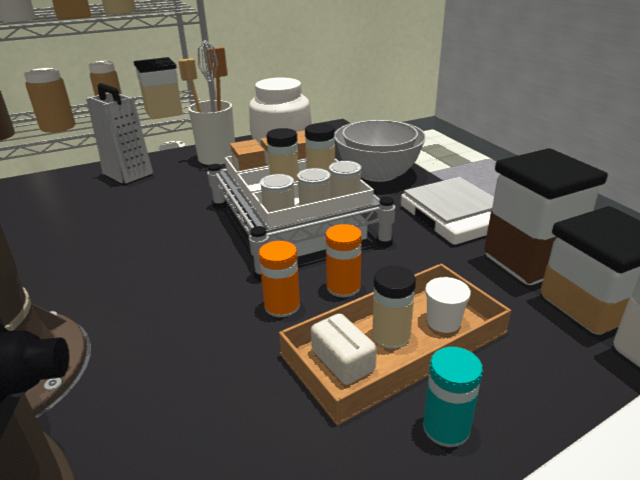

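The top view shows the packets on the left, the jar tray in the middle with lids at (185,197) and (178,238), and the tins on the right. The new jar is in the middle of the carton at (385,236), between the tub and the block. The orange and turquoise jars are decoys.

```bash
cat > h.py <<'E'
import numpy as np, cv2
from cell import arm, eyes
def cloud(n,save=None):
    p,d=eyes.get_image(n)
    if save: cv2.imwrite(f"pics/{save}.png",p[:,:,::-1])
    return (p,)+depro(n,d)
def depro(n,d):
    c=eyes.get_calibration(n);K=c["intrinsics"]
    v,u=np.mgrid[:480,:640]
    X=np.stack([(u-K[0,2])*d/K[0,0],(v-K[1,2])*d/K[1,1],d],-1)
    W=(X-c["t"])@c["R"]
    W[d==0]=np.nan
    return W,d
def blobs(p,W,zlo,zhi,xlo,xhi,ylo,yhi,dark=None,minn=80):
    m=(W[...,2]>zlo)&(W[...,2]<zhi)&(W[...,0]>xlo)&(W[...,0]<xhi)&(W[...,1]>ylo)&(W[...,1]<yhi)
    if dark: m&=p.max(-1)<dark
    n,l,st,ce=cv2.connectedComponentsWithStats(m.astype(np.uint8))
    for i in range(1,n):
        if st[i,4]<minn: continue
        w=W[l==i]; ctr,r=cv2.minEnclosingCircle(w[:,:2].astype(np.float32))
        lo=np.percentile(w,1,axis=0);hi=np.percentile(w,99,axis=0)
        print("px",ce[i].round(0),"n",st[i,4],"circ",np.round(ctr,4),"r",round(r,4),"mean",w.mean(0).round(4),"ext",lo.round(4),hi.round(4), "midx", ((lo+hi)/2).round(4)[:2])
E
python3 - <<'E'
from h import *
z=np.load("top0.npz");W,d=depro("top",z["d"]);p=z["p"]
print("floor z",np.nanmedian(W[330:400,60:250,2]))
print("old jars");blobs(p,W,.185,.21,.3,.8,.1,.5)
print("new jar");blobs(p,W,.105,.125,.3,.8,-.35,-0.03)
print("tins/packets tops");blobs(p,W,.138,.16,.3,.8,.05,.5)
print("tub,block");blobs(p,W,.055,.075,.3,.8,-.35,-.05)
# carton rim
m=(W[...,2]>.038)&(W[...,2]<.05)&(W[...,1]<-.05)&(W[...,1]>-.32)&(W[...,0]>.25)&(W[...,0]<.75)
print("carton",cv2.minAreaRect(W[m][:,:2].astype(np.float32)))
# tray rims z ~0.116
m=(W[...,2]>.111)&(W[...,2]<.121)&(W[...,1]>.05)&(W[...,1]<.45)&(W[...,0]>.25)&(W[...,0]<.8)
print("trays",m.sum(),cv2.minAreaRect(W[m][:,:2].astype(np.float32)))
im=np.zeros((480,640),np.uint8);im[m]=255
cv2.imwrite("pics/rim.png",cv2.resize(im[160:320,100:290],None,fx=4,fy=3.5,interpolation=0))
cv2.imwrite("pics/shelf0.png",cv2.resize(p[160:320,100:290,::-1],None,fx=4,fy=3.7,interpolation=cv2.INTER_CUBIC))
E
```

```text
floor z 0.00037082133742625807
old jars
px [184. 197.] n 782 circ [0.6067 0.1925] r 0.0297 mean [0.6055 0.1914 0.1976] ext [0.5791 0.1645 0.1865] [0.6332 0.2189 0.2018] midx [0.6062 0.1917]
px [179. 237.] n 796 circ [0.5312 0.2007] r 0.0293 mean [0.5305 0.1996 0.1977] ext [0.5036 0.1732 0.187 ] [0.5574 0.2272 0.2021] midx [0.5305 0.2002]
new jar
px [385. 236.] n 646 circ [ 0.5376 -0.1945] r 0.0293 mean [ 0.537  -0.1942  0.1146] ext [ 0.5103 -0.221   0.1062] [ 0.5643 -0.1674  0.1192] midx [ 0.5373 -0.1942]
px [314. 240.] n 554 circ [ 0.5333 -0.0486] r 0.0295 mean [ 0.5325 -0.0514  0.1101] ext [ 0.5057 -0.0749  0.1057] [ 0.5603 -0.0302  0.1142] midx [ 0.533  -0.0526]
px [459. 247.] n 131 circ [ 0.513  -0.3484] r 0.0238 mean [ 0.5125 -0.344   0.1099] ext [ 0.4901 -0.3498  0.1057] [ 0.5353 -0.3364  0.1145] midx [ 0.5127 -0.3431]
px [316. 296.] n 565 circ [ 0.4198 -0.0483] r 0.029 mean [ 0.4198 -0.0512  0.11  ] ext [ 0.3921 -0.076   0.1058] [ 0.4473 -0.0302  0.1145] midx [ 0.4197 -0.0531]
tins/packets tops
px [236. 198.] n 742 circ [0.614  0.1006] r 0.0301 mean [0.6129 0.0998 0.1504] ext 
[... 981 characters left out ...]
n 758 circ [0.4802 0.1032] r 0.0299 mean [0.4798 0.1029 0.1506] ext [0.4524 0.0753 0.1445] [0.5081 0.1311 0.1544] midx [0.4802 0.1032]
tub,block
px [385. 197.] n 742 circ [ 0.6275 -0.2041] r 0.0334 mean [ 0.6268 -0.2039  0.0669] ext [ 0.5965 -0.2345  0.0609] [ 0.6579 -0.1728  0.0712] midx [ 0.6272 -0.2036]
px [389. 280.] n 411 circ [ 0.4529 -0.2076] r 0.0418 mean [ 0.4503 -0.2069  0.0571] ext [ 0.4261 -0.2462  0.055 ] [ 0.4739 -0.1699  0.0628] midx [ 0.45   -0.2081]
carton ((0.5336804986000061, -0.16924360394477844), (0.3100062608718872, 0.22938574850559235), 6.551151275634766)
trays 1570 ((0.6000415086746216, 0.2202334702014923), (0.3309767246246338, 0.30594509840011597), 88.54772186279297)
```

View pics/shelf0.png

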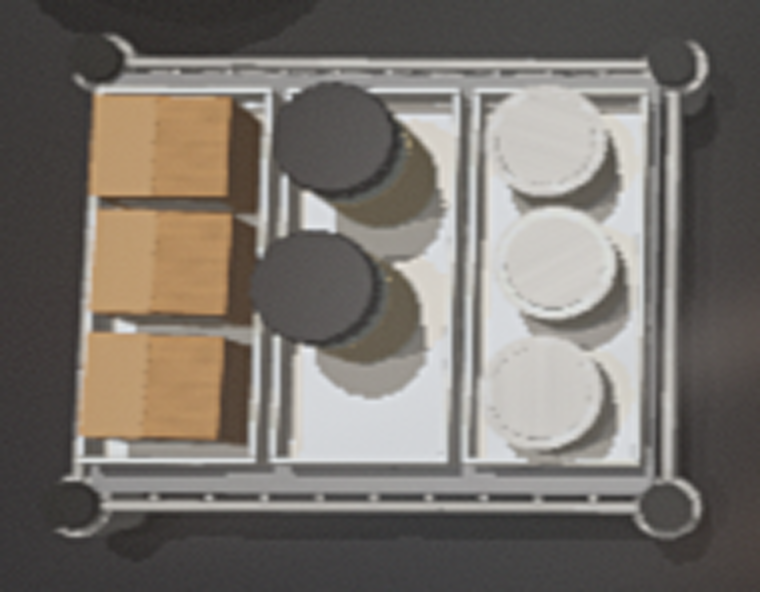

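View pics/rim.png

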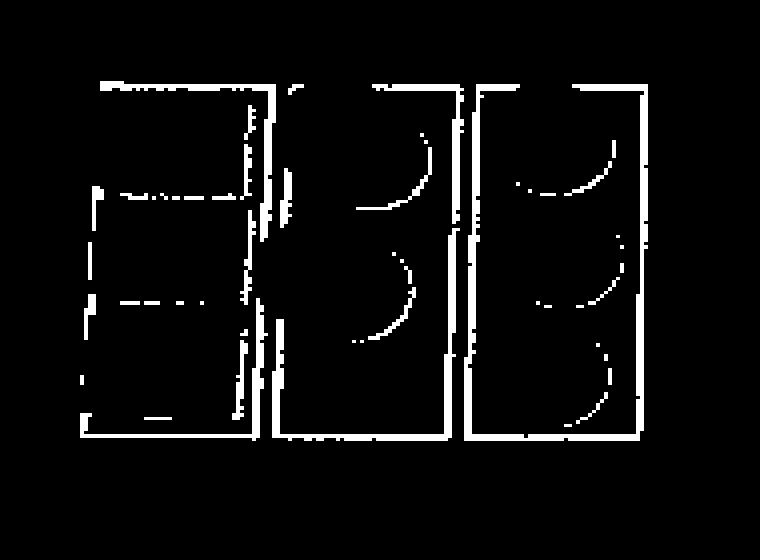

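```bash
python3 - <<'E'
from h import *
z=np.load("top0.npz");W,d=depro("top",z["d"]);p=z["p"]
m=(W[...,2]>.111)&(W[...,2]<.121)
def box(u0,u1,v0,v1,axis):
    mm=np.zeros_like(m);mm[v0:v1,u0:u1]=True
    w=W[m&mm]; l=cv2.fitLine(w[:,:2].astype(np.float32),cv2.DIST_HUBER,0,.01,.01).ravel()
    print(len(w),l.round(4),"yaw",np.degrees(np.arctan2(l[1],l[0])).round(2), "ext",np.percentile(w,[1,99],axis=0).round(4).tolist())
    return l
# zoom px: u=100+x/4, v=160+y/3.5
S=lambda x0,x1,y0,y1:(int(100+x0/4),int(100+x1/4),int(160+y0/3.5),int(160+y1/3.5))
print("front");box(*S(290,640,432,442),0)
print("back");box(*S(480,648,80,94),0)
print("tin right wall");box(*S(636,650,84,440),0)
print("jar right wall");box(*S(443,464,100,430),0)
print("jar left wall");box(*S(270,293,165,440),0)
print("tin left wall");box(*S(466,482,95,430),0)
print("jar-tray front only");box(*S(272,452,432,442),0)
m2=(W[...,2]>.02)&(W[...,2]<.05)&(W[...,1]<-.1)&(W[...,1]>-.29)&(W[...,0]>.35)&(W[...,0]<.72)
w=W[(W[...,2]>.038)&m2]; 
print("carton",cv2.minAreaRect(w[:,:2].astype(np.float32)))
# shelf surroundings max heights (posts)
mm=(W[...,1]>.05)&(W[...,1]<.37)&(W[...,0]>.36)&(W[...,0]<.47)
print("front post z",np.nanpercentile(W[mm][:,2],[95,99,99.9]))
E
```

```text
front
163 [0.0293 0.9996 0.4466 0.1502] yaw 88.32 ext [[0.4435, 0.0606, 0.1117], [0.4495, 0.2308, 0.119]]
back
55 [0.019  0.9998 0.6483 0.092 ] yaw 88.91 ext [[0.646, 0.055, 0.1112], [0.6508, 0.1378, 0.119]]
tin right wall
184 [ 0.9998 -0.0197  0.5566  0.0574] yaw -1.13 ext [[0.4491, 0.0547, 0.1114], [0.6484, 0.0605, 0.1197]]
jar right wall
176 [ 0.9996 -0.0276  0.535   0.1527] yaw -1.58 ext [[0.4549, 0.1488, 0.1116], [0.6399, 0.156, 0.1199]]
jar left wall
122 [ 0.9999 -0.0145  0.5146  0.2381] yaw -0.83 ext [[0.4493, 0.2347, 0.1112], [0.6029, 0.2455, 0.1202]]
tin left wall
176 [ 0.9997 -0.0247  0.5462  0.1425] yaw -1.41 ext [[0.4548, 0.1396, 0.1116], [0.6406, 0.146, 0.12]]
jar-tray front only
80 [0.0335 0.9994 0.4478 0.1909] yaw 88.08 ext [[0.4455, 0.154, 0.1115], [0.4514, 0.2406, 0.119]]
carton ((0.5381577610969543, -0.20834577083587646), (0.31008100509643555, 0.15040524303913116), 6.49490213394165)
front post z [0.14141221 0.15138739 0.15359074]
```

```bash
cat > mv.py <<'E'
import numpy as np,sys
from scipy.spatial.transform import Rotation as Rn
from cell import arm
def cur():
    s=arm.observe(); return s,Rn.from_rotvec(s["ee_rot"]),s["position"]
# tool down with tool x along world angle a (deg): 
def down(a):
    a=np.radians(a); x=np.array([np.cos(a),np.sin(a),0]); z=np.array([0,0,-1.]); return Rn.from_matrix(np.stack([x,np.cross(z,x),z],1))
def to(x,y,z,a=None):
    s,R,p=cur(); t=np.array([x,y,z]); 
    Rt=down(a) if a is not None else R
    d=R.inv().apply(t-p)/.5; r=(R.inv()*Rt).as_rotvec()/np.radians(60)
    print("to",(x,y,z,a),"shift",d.round(4),"turn",r.round(4))
def st():
    s,R,p=cur(); m=R.as_matrix()
    print("t",round(s["clock"],2),"pos",p.round(4),"toolx ang",np.degrees(np.arctan2(m[1,0],m[0,0])).round(2),"tilt",np.degrees(np.arccos(-m[2,2])).round(2),"F",s["force"].round(2),"w",round(s["width"]*92,2),"q",s["joints"].round(2))
E
python3 - <<'E'
from mv import *
st()
for a in (90-1.4,-91.4): to(.531,.2,.27,a)
to(.40,-.25,.27,None)
E
```

```text
t 0.1 pos [ 0.141  -0.6084  0.234 ] toolx ang -76.95 tilt 0.08 F [-0.61  0.4  -0.02] w 91.82 q [ 1.24  0.44  0.02  1.57 -0.01  1.13 -0.08]
to (0.531, 0.2, 0.27, 88.6) shift [-1.3991 -1.1249 -0.0701] turn [-1.9000e-03  4.0000e-04 -2.7592e+00]
to (0.531, 0.2, 0.27, -91.4) shift [-1.3991 -1.1249 -0.0701] turn [0.0003 0.0013 0.2408]
to (0.4, -0.25, 0.27, None) shift [-0.5815 -0.6665 -0.0712] turn [0. 0. 0.]
```

play_rows(
  rows=[
    [[-0.08,-0.065,-0.07],[0,0,0.1],1],
    [[-0.16,-0.13,-0.07],[0,0,0.24],1],
    [[-0.24,-0.195,-0.07],[0,0,0.24],1],
    [[-0.32,-0.26,-0.07],[0,0,0.24],1],
    [[-0.4,-0.32,-0.07],[0,0,0.24],1],
    [[-0.48,-0.38,-0.07],[0,0,0.24],1],
    [[-0.55,-0.44,-0.07],[0,0,0.24],1],
    [[-0.62,-0.5,-0.07],[0,0,0.24],1],
    [[-0.68,-0.55,-0.07],[0,0,0.24],1],
    [[-0.7,-0.56,-0.07],[0,0,0.24],1],
  ],
)

```text
clock: 1.1
position: [0.3367, -0.2002, 0.2698]
ee_rot: [-2.202, 2.239, 0.0]
force: [-0.8, 0.6, -0.1]
width: 0.998
```

```bash
python3 - <<'E'
from mv import *
st(); to(.531,.2,.27,-91.4)
E
```

```text
t 1.1 pos [ 0.3367 -0.2002  0.2698] toolx ang -90.97 tilt 0.06 F [-0.8   0.6  -0.06] w 91.86 q [ 0.65  0.03 -0.25  2.02  0.01  1.09 -1.19]
to (0.531, 0.2, 0.27, -91.4) shift [-8.069e-01 -3.749e-01  6.000e-04] turn [-0.0007  0.0008  0.0072]
```

play_rows(
  rows=[
    [[-0.09,-0.042,0],[0,0,0],0.7],
    [[-0.18,-0.084,0],[0,0,0],0.7],
    [[-0.27,-0.125,0],[0,0,0],0.7],
    [[-0.36,-0.167,0],[0,0,0],0.7],
    [[-0.45,-0.209,0],[0,0,0],0.7],
    [[-0.54,-0.251,0],[0,0,0.007],0.7],
    [[-0.63,-0.293,0],[0,0,0.007],0.7],
    [[-0.71,-0.33,0],[0,0,0.007],0.7],
    [[-0.77,-0.358,0],[0,0,0.007],0.7],
    [[-0.807,-0.375,0],[0,0,0.007],0.7],
  ],
)

```text
clock: 2.1
position: [0.5325, 0.1964, 0.269]
ee_rot: [2.189, -2.253, -0.002]
force: [-0.2, -0.6, -0.0]
width: 0.85
```

```bash
python3 - <<'E'
from mv import *
st(); to(.5307,.2002,.174,-91.4)
E
```

```text
t 2.1 pos [0.5325 0.1964 0.269 ] toolx ang -91.67 tilt 0.07 F [-0.23 -0.64 -0.02] w 78.21 q [-0.04  0.38 -0.56  1.63  0.21  1.2  -2.24]
to (0.5307, 0.2002, 0.174, -91.4) shift [-0.0074  0.0037  0.1899] turn [ 0.0009  0.0005 -0.0045]
```

play_rows(
  rows=[
    [[0,0,0.06],[0,0,0],0.7],
    [[0,0,0.12],[0,0,0],0.7],
    [[0,0.002,0.14],[0,0,0],0.7],
    [[0,0.002,0.14],[0,0,0],0.7],
  ],
)

```text
clock: 2.5
position: [0.53, 0.1932, 0.1983]
ee_rot: [2.184, -2.254, -0.002]
force: [-0.0, -0.5, 0.2]
width: 0.848
```

```bash
python3 - <<'E'
from mv import *
st(); to(.5307,.2002,.174,-91.4)
E
```

```text
t 2.5 pos [0.53   0.1932 0.1983] toolx ang -91.8 tilt 0.2 F [-0.02 -0.52  0.23] w 78.03 q [-0.05  0.43 -0.55  1.73  0.25  1.05 -2.28]
to (0.5307, 0.2002, 0.174, -91.4) shift [-0.0142 -0.001   0.0485] turn [ 0.003  -0.0016 -0.0066]
```

play_rows(
  rows=[
    [[-0.014,-0.001,0],[0,0,-0.006],0.7],
    [[-0.014,-0.001,0.02],[0,0,-0.006],0.7],
    [[-0.014,-0.001,0.02],[0,0,-0.006],0.7],
  ],
)

```text
clock: 2.8
position: [0.5315, 0.2014, 0.1895]
ee_rot: [2.194, -2.248, 0.0]
force: [-0.1, -0.4, -0.3]
width: 0.852
```

```bash
python3 - <<'E'
from mv import *
st(); to(.5307,.2002,.174,-91.4)
E
```

```text
t 2.8 pos [0.5315 0.2014 0.1895] toolx ang -91.39 tilt 0.01 F [-0.08 -0.43 -0.32] w 78.36 q [-0.06  0.45 -0.55  1.74  0.26  1.03 -2.3 ]
to (0.5307, 0.2002, 0.174, -91.4) shift [0.0025 0.0015 0.0309] turn [-0.     -0.0001  0.0002]
```

play_rows(
  rows=[
    [[0.002,0.0015,0.02],[0,0,0],0.7],
    [[0.002,0.0015,0.031],[0,0,0],0.7],
    [[0.002,0.0015,0.031],[0,0,0],0.5],
    [[0.002,0.0015,0.031],[0,0,0],0.35],
    [[0.002,0.0015,0.031],[0,0,0],0.2],
    [[0.002,0.0015,0.031],[0,0,0],0.0],
    [[0.002,0.0015,0.031],[0,0,0],-0.2],
    [[0.002,0.0015,0.031],[0,0,0],-0.2],
  ],
  newtons=12,
)

```text
clock: 3.6
position: [0.5309, 0.2003, 0.1744]
ee_rot: [-2.194, 2.249, -0.0]
force: [-0.3, 0.3, 0.7]
width: 0.627
```

```bash
python3 - <<'E'
from mv import *
from h import *
st(); to(.478,.2002,.174,-91.4)
cloud("side","s1")
E
```

```text
t 3.6 pos [0.5309 0.2003 0.1744] toolx ang -91.42 tilt 0.02 F [-0.28  0.28  0.74] w 57.69 q [-0.07  0.46 -0.54  1.76  0.27  1.   -2.31]
to (0.478, 0.2002, 0.174, -91.4) shift [0.0028 0.1058 0.0008] turn [-0.0003  0.0001 -0.0004]
```

View pics/s1.png

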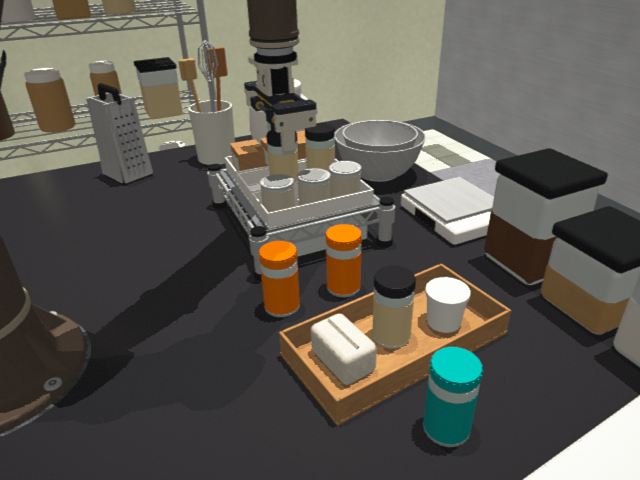

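play_rows(
  rows=[
    [[0,0.008,0],[0,0,0],-0.2],
    [[0.001,0.018,0],[0,0,0],-0.2],
    [[0.002,0.03,0],[0,0,0],-0.2],
    [[0.003,0.042,0],[0,0,0],-0.2],
    [[0.004,0.054,0],[0,0,0],-0.2],
    [[0.005,0.066,0],[0,0,0],-0.2],
    [[0.006,0.078,0],[0,0,0],-0.2],
    [[0.007,0.088,0],[0,0,0],-0.2],
    [[0.007,0.094,0],[0,0,0],-0.2],
    [[0.007,0.096,0],[0,0,0],-0.2],
  ],
)

```text
clock: 4.65
position: [0.4826, 0.1992, 0.1754]
ee_rot: [-2.193, 2.246, -0.001]
force: [0.7, 1.2, 7.7]
width: 0.626
```

```bash
python3 - <<'E'
from mv import *
st(); to(.478,.1967,.174,-91.4)
E
```

```text
t 4.65 pos [0.4826 0.1992 0.1754] toolx ang -91.36 tilt 0.15 F [0.7  1.22 7.67] w 57.61 q [-0.06  0.39 -0.56  1.87  0.25  0.95 -2.33]
to (0.478, 0.1967, 0.174, -91.4) shift [0.0052 0.0091 0.0027] turn [-0.002   0.0016  0.0007]
```

play_rows(
  rows=[
    [[0.003,0.004,-0.002],[0,0,0],-0.2],
    [[0.004,0.008,-0.002],[0,0,0],-0.2],
    [[0.004,0.01,-0.002],[0,0,0],-0.2],
    [[0.004,0.01,-0.002],[0,0,0],-0.2],
  ],
)

```text
clock: 5.05
position: [0.4775, 0.1962, 0.1753]
ee_rot: [-2.194, 2.248, 0.0]
force: [0.4, 0.9, 4.0]
width: 0.627
```

```bash
python3 - <<'E'
from mv import *
st(); to(.478,.1967,.174,-91.4)
E
```

```text
t 5.05 pos [0.4775 0.1962 0.1753] toolx ang -91.4 tilt 0.01 F [0.43 0.86 4.05] w 57.66 q [-0.06  0.38 -0.57  1.88  0.25  0.95 -2.33]
to (0.478, 0.1967, 0.174, -91.4) shift [-0.001  -0.001   0.0026] turn [-0.0001  0.0001 -0.    ]
```

No contact with the front wall yet, so I'll creep forward and watch the x force.

play_rows(
  rows=[
    [[0,0.002,0],[0,0,0],-0.2],
    [[0,0.003,0],[0,0,0],-0.2],
  ],
)

```text
clock: 5.25
position: [0.4761, 0.1962, 0.1752]
ee_rot: [-2.194, 2.249, 0.0]
force: [2.0, 1.4, 3.6]
width: 0.628
```

```bash
python3 - <<'E'
from mv import *
st()
E
```

```text
t 5.25 pos [0.4761 0.1962 0.1752] toolx ang -91.41 tilt 0.0 F [2.01 1.39 3.6 ] w 57.82 q [-0.06  0.38 -0.57  1.88  0.25  0.95 -2.33]
```

play_rows(
  rows=[
    [[0,0.002,0],[0,0,0],-0.2],
    [[0,0.003,0],[0,0,0],-0.2],
    [[0,0.003,0],[0,0,0],-0.2],
  ],
)

```text
clock: 5.55
position: [0.4745, 0.1961, 0.1751]
ee_rot: [2.194, -2.248, -0.0]
force: [0.7, 1.6, 2.6]
width: 0.629
```

```bash
python3 - <<'E'
from mv import *
from h import *
st()
cloud("side","s2")
E
```

```text
t 5.55 pos [0.4745 0.1961 0.1751] toolx ang -91.41 tilt 0.02 F [0.71 1.58 2.62] w 57.88 q [-0.06  0.38 -0.57  1.88  0.25  0.95 -2.33]
```

View pics/s2.png

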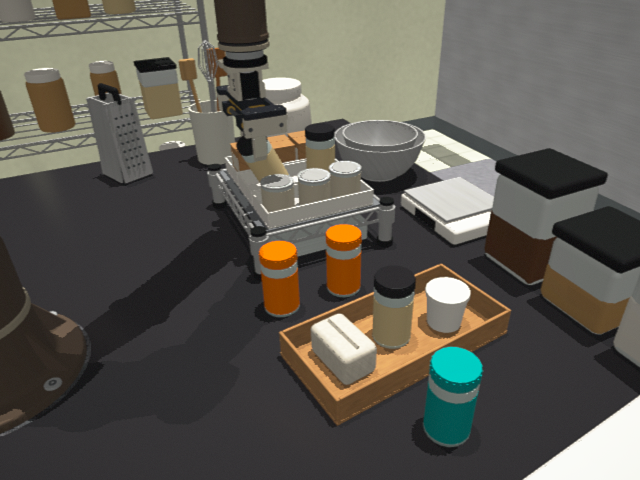

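The jar has pivoted in the jaws: its foot trails back from about (270,165). I'll zoom in.

```bash
python3 - <<'E'
import cv2
a=cv2.imread("pics/s2.png")[80:220,190:370]; cv2.imwrite("pics/s2z.png",cv2.resize(a,None,fx=4,fy=4,interpolation=cv2.INTER_CUBIC))
from h import *
cloud("top","t2")
a=cv2.imread("pics/t2.png")[140:320,100:300]; cv2.imwrite("pics/t2z.png",cv2.resize(a,None,fx=3.3,fy=3.3,interpolation=cv2.INTER_CUBIC))
E
```

```text
(no output)
```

View pics/s2z.png

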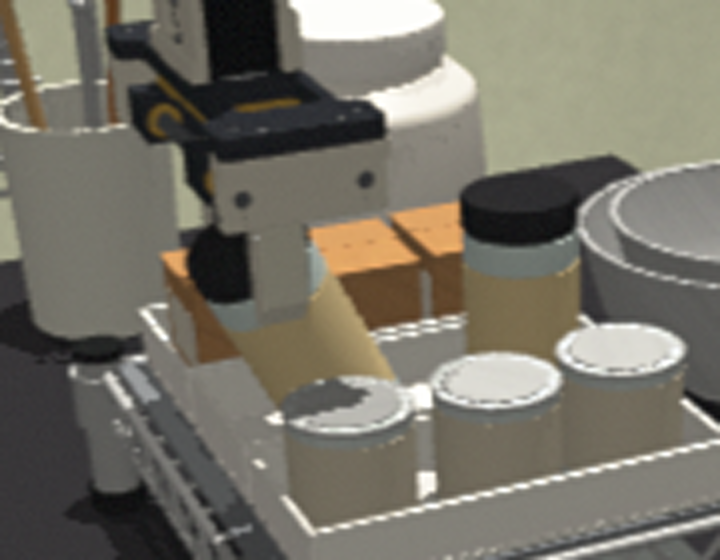

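View pics/t2z.png

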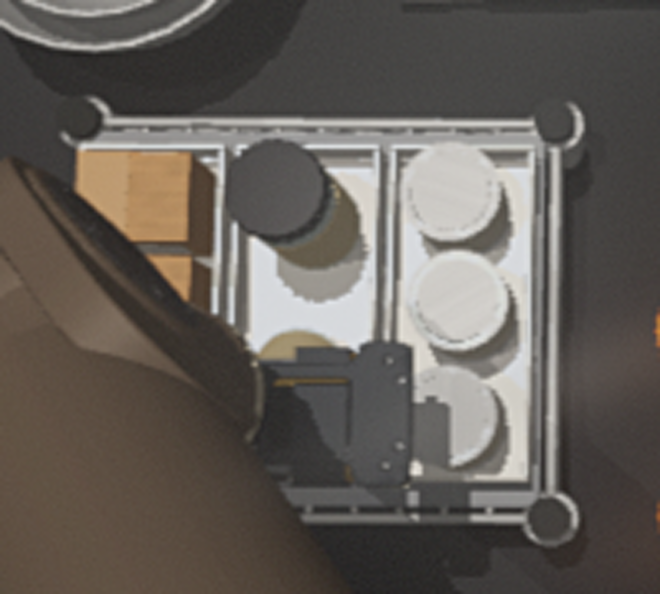

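The jar pivots freely about the jaw axis, so I won't drag it. I'll back the top over its foot while lifting slightly, so that it hangs plumb, and then carry it just clear of the tray floor.

play_rows(
  rows=[
    [[0,-0.008,-0.002],[0,0,0],-0.2],
    [[0,-0.018,-0.004],[0,0,0],-0.2],
    [[0,-0.028,-0.006],[0,0,0],-0.2],
    [[0,-0.038,-0.008],[0,0,0],-0.2],
    [[0,-0.048,-0.01],[0,0,0],-0.2],
    [[0,-0.058,-0.012],[0,0,0],-0.2],
    [[0,-0.066,-0.014],[0,0,0],-0.2],
    [[0,-0.074,-0.016],[0,0,0],-0.2],
    [[0,-0.078,-0.018],[0,0,0],-0.2],
    [[0,-0.08,-0.018],[0,0,0],-0.2],
  ],
  newtons=14,
)

```text
clock: 6.65
position: [0.5149, 0.1953, 0.1843]
ee_rot: [-2.194, 2.249, -0.0]
force: [0.1, -0.2, -2.5]
width: 0.628
```

```bash
python3 - <<'E'
from mv import *
from h import *
st()
cloud("side","s3")
a=cv2.imread("pics/s3.png")[80:220,190:370]; cv2.imwrite("pics/s3z.png",cv2.resize(a,None,fx=4,fy=4,interpolation=cv2.INTER_CUBIC))
E
```

```text
t 6.65 pos [0.5149 0.1953 0.1843] toolx ang -91.42 tilt 0.01 F [ 0.1  -0.23 -2.48] w 57.74 q [-0.05  0.42 -0.55  1.79  0.26  1.   -2.3 ]
```

View pics/s3z.png

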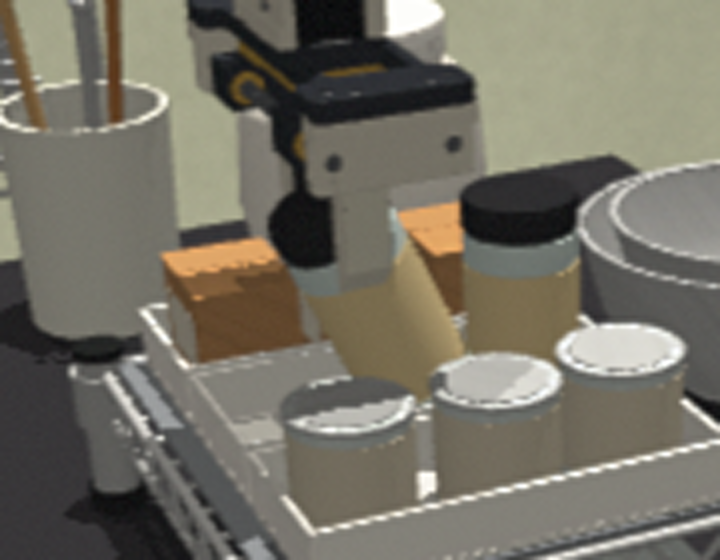

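```bash
cat > ov.py <<'E'
from h import *
from mv import *
def ov(src,out,thetas,off=97,cam="side",crop=(80,220,190,370),y=None):
    s,R,p=cur(); c=eyes.get_calibration(cam)
    g=p.copy(); g[2]+=.011
    im=cv2.imread(src); k=4; r0,r1,c0,c1=crop
    z=cv2.resize(im[r0:r1,c0:c1],None,fx=k,fy=k,interpolation=cv2.INTER_CUBIC)
    cols=[(0,0,255),(0,255,0),(255,0,0),(255,0,255)]
    for th,col in zip(thetas,cols):
        t=np.radians(th); ax=np.array([-np.sin(t),0,np.cos(t)]); e1=np.array([np.cos(t),0,np.sin(t)]); e2=np.array([0,1,0])
        base=g-ax*off/1000
        print(th,"foot ctr",base.round(4),"lowest edge z",(base[2]-.029*abs(np.sin(t))).round(4))
        a=np.linspace(0,2*np.pi,60)
        for h in (0,.092,.110):
            P=base+ax*h+.029*(np.cos(a)[:,None]*e1+np.sin(a)[:,None]*e2)
            X=P@c["R"].T+c["t"]; uv=(X@c["intrinsics"].T); uv=uv[:,:2]/uv[:,2:]
            cv2.polylines(z,[(((uv-[c0,r0])+.5)*k).astype(np.int32)],True,col,1)
    cv2.imwrite(out,z)
E
python3 - <<'E'
from ov import *
ov("pics/s3.png","pics/s3o.png",[18,24,30])
E
```

```text
18 foot ctr [0.5448 0.1952 0.103 ] lowest edge z 0.094
24 foot ctr [0.5543 0.1952 0.1066] lowest edge z 0.0948
30 foot ctr [0.5633 0.1952 0.1112] lowest edge z 0.0967
```

View pics/s3o.png

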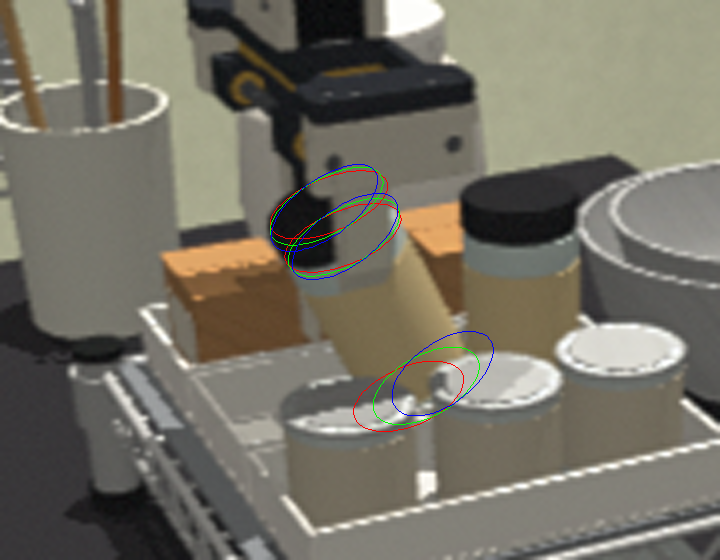

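```bash
python3 - <<'E'
from h import *
c=eyes.get_calibration("side"); K=c["intrinsics"]
def pr(P):
    X=P@c["R"].T+c["t"];uv=X@K.T;return uv[:2]/uv[2]
for th in (0,10,15,20,25,30):
    t=np.radians(th);ax=np.array([-np.sin(t),0,np.cos(t)])
    m=np.array([.53,.195,.15]);d=pr(m+.03*ax)-pr(m-.03*ax);print(th,(d/np.linalg.norm(d)).round(3),"dx/dy",(d[0]/d[1]).round(3))
p,d=eyes.get_image("side");W,_=depro("side",d); np.savez("s3.npz",p=p,d=d)
# jar points: tan body region
m=np.zeros((480,640),bool);m[155:175,267:305]=True
m&=(W[...,2]>.1)&(W[...,2]<.18)&(W[...,0]>.48)&(W[...,0]<.6)&(W[...,1]>.15)&(W[...,1]<.22)
w=W[m];print(len(w),w.min(0),w.max(0))
from scipy.optimize import least_squares
def f(q):
    a=np.array([np.tan(q[0]),np.tan(q[1]),1]);a/=np.linalg.norm(a)
    o=np.array([q[2],q[3],.13]);v=w-o;r=np.linalg.norm(v-(v@a)[:,None]*a,axis=1)-.029
    return r
s=least_squares(f,[-.4,0,.53,.195],loss="soft_l1",f_scale=.002);print(np.degrees(s.x[:2]),s.x[2:],np.abs(s.fun).mean())
E
```

```text
0 [-0.066 -0.998] dx/dy 0.066
10 [-0.243 -0.97 ] dx/dy 0.25
15 [-0.331 -0.944] dx/dy 0.351
20 [-0.419 -0.908] dx/dy 0.461
25 [-0.504 -0.864] dx/dy 0.583
30 [-0.585 -0.811] dx/dy 0.722
599 [0.497613   0.16468956 0.12053314] [0.56925784 0.19942854 0.1682617 ]
[-24.10062239  -0.34601979] [0.54295051 0.19688652] 0.000981346596066312
```

The depth fit gives a 24° tilt, top towards the robot. I'll lean the tool back by the same angle while it holds the jar, which stands the jar upright.

play_rows(
  rows=[
    [[0,0,-0.004],[-0.04,0,0],-0.2],
    [[0,0,-0.006],[-0.09,0,0],-0.2],
    [[0,0,-0.006],[-0.15,0,0],-0.2],
    [[0,0,-0.006],[-0.21,0,0],-0.2],
    [[0,0,-0.006],[-0.27,0,0],-0.2],
    [[0,0,-0.006],[-0.33,0,0],-0.2],
    [[0,0,-0.006],[-0.37,0,0],-0.2],
    [[0,0,-0.006],[-0.4,0,0],-0.2],
    [[0,0,-0.006],[-0.4,0,0],-0.2],
  ],
)

```text
clock: 7.65
position: [0.5152, 0.1948, 0.1862]
ee_rot: [1.966, -2.017, -0.43]
force: [0.4, -0.3, -3.9]
width: 0.627
```

```bash
cat > fit.py <<'E'
from h import *
from scipy.optimize import least_squares
def fit(W,box,xr,yr,zr=(.1,.18),q0=(0,0,.5,.195)):
    m=np.zeros((480,640),bool);m[box[0]:box[1],box[2]:box[3]]=True
    m&=(W[...,2]>zr[0])&(W[...,2]<zr[1])&(W[...,0]>xr[0])&(W[...,0]<xr[1])&(W[...,1]>yr[0])&(W[...,1]<yr[1])
    w=W[m]
    def f(q):
        a=np.array([np.tan(q[0]),np.tan(q[1]),1]);a/=np.linalg.norm(a)
        o=np.array([q[2],q[3],.13]);v=w-o;return np.linalg.norm(v-(v@a)[:,None]*a,axis=1)-.029
    s=least_squares(f,q0,loss="soft_l1",f_scale=.002)
    print("fit n",len(w),"tilt",np.degrees(s.x[:2]).round(1),"axis at z=.13",s.x[2:].round(4),"res",np.abs(s.fun).mean().round(4))
def zoom(src,dst,crop=(80,220,190,370),k=4):
    a=cv2.imread(src)[crop[0]:crop[1],crop[2]:crop[3]]; cv2.imwrite(dst,cv2.resize(a,None,fx=k,fy=k,interpolation=cv2.INTER_CUBIC))
E
python3 - <<'E'
from mv import *
from fit import *
st()
p,W,d=cloud("side","s4"); zoom("pics/s4.png","pics/s4z.png")
fit(W,(150,180,262,305),(.47,.57),(.15,.22))
E
```

```text
t 7.65 pos [0.5152 0.1948 0.1862] toolx ang -91.46 tilt 24.06 F [ 0.43 -0.3  -3.86] w 57.7 q [-0.03  0.67 -0.55  1.45  0.11  1.46 -2.17]
fit n 741 tilt [-0.6 -1.2] axis at z=.13 [0.5192 0.197 ] res 0.0011
```

View pics/s4z.png

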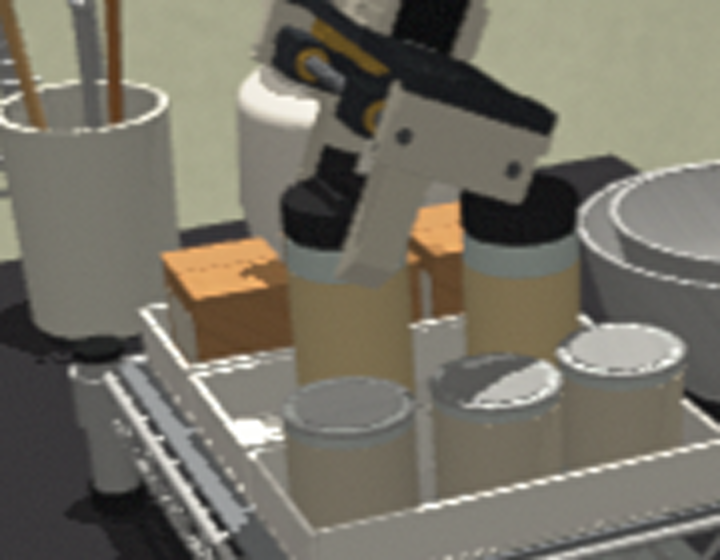

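```bash
python3 - <<'E'
from mv import *
from h import *
s,R,p=cur()
for dx,dy,dz in ((-.039,0,0),(-.039,0,-.005),(-.039,0,-.01),(0,0,-.001)): print(dx,dz,(R.inv().apply([dx,dy,dz])/.5).round(4))
p,W,d=cloud("top","t4"); blobs(p,W,.195,.216,.44,.65,.15,.25,dark=90,minn=20)
E
```

```text
-0.039 0 [0.002  0.0712 0.0317]
-0.039 -0.005 [0.002  0.0672 0.0408]
-0.039 -0.01 [0.002  0.0631 0.05  ]
0 -0.001 [-0.     -0.0008  0.0018]
```

play_rows(
  rows=[
    [[0,0.006,0.0027],[0,0,0],-0.2],
    [[0,0.016,0.007],[0,0,0],-0.2],
    [[0.001,0.027,0.012],[0,0,0],-0.2],
    [[0.001,0.038,0.017],[0,0,0],-0.2],
    [[0.001,0.049,0.0218],[0,0,0],-0.2],
    [[0.002,0.059,0.0263],[0,0,0],-0.2],
    [[0.002,0.067,0.0298],[0,0,0],-0.2],
    [[0.002,0.071,0.0317],[0,0,0],-0.2],
    [[0.002,0.071,0.0317],[0,0,0],-0.2],
  ],
)

```text
clock: 8.65
position: [0.4756, 0.1952, 0.1872]
ee_rot: [1.968, -2.017, -0.429]
force: [0.4, -0.5, -2.4]
width: 0.63
```

```bash
python3 - <<'E'
from mv import *
from fit import *
st()
p,W,d=cloud("side","s5"); zoom("pics/s5.png","pics/s5z.png")
fit(W,(145,180,250,300),(.43,.53),(.15,.22))
E
```

```text
t 8.65 pos [0.4756 0.1952 0.1872] toolx ang -91.4 tilt 24.0 F [ 0.41 -0.47 -2.44] w 57.92 q [-0.02  0.62 -0.57  1.56  0.09  1.41 -2.18]
fit n 595 tilt [-0.6 -1.4] axis at z=.13 [0.4795 0.1974] res 0.0012
```

View pics/s5z.png

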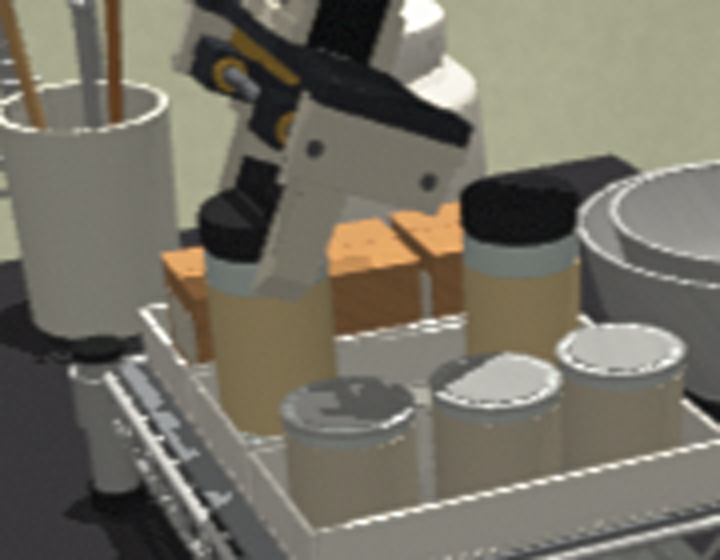

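play_rows(
  rows=[
    [[0,-0.0008,0.0018],[0,0,0],-0.2],
    [[0,-0.0016,0.0036],[0,0,0],-0.2],
    [[0,-0.0024,0.0054],[0,0,0],-0.2],
    [[0,-0.0032,0.0072],[0,0,0],-0.2],
    [[0,-0.0032,0.0072],[0,0,0],-0.2],
  ],
)

```text
clock: 9.2
position: [0.4757, 0.1951, 0.183]
ee_rot: [1.967, -2.017, -0.429]
force: [0.4, 0.4, -3.6]
width: 0.628
```

```bash
python3 - <<'E'
from mv import *
st()
E
```

```text
t 9.2 pos [0.4757 0.1951 0.183 ] toolx ang -91.41 tilt 24.02 F [ 0.39  0.41 -3.63] w 57.74 q [-0.02  0.62 -0.57  1.56  0.09  1.4  -2.18]
```

play_rows(
  rows=[
    [[0,-0.0008,0.0018],[0,0,0],-0.2],
    [[0,-0.0016,0.0036],[0,0,0],-0.2],
    [[0,-0.0024,0.0054],[0,0,0],-0.2],
    [[0,-0.0032,0.0072],[0,0,0],-0.2],
    [[0,-0.0032,0.0072],[0,0,0],-0.2],
  ],
)

```text
clock: 9.7
position: [0.4757, 0.1951, 0.1791]
ee_rot: [1.968, -2.017, -0.429]
force: [-0.4, -0.1, -3.3]
width: 0.631
```

```bash
python3 - <<'E'
from mv import *
st()
E
```

```text
t 9.7 pos [0.4757 0.1951 0.1791] toolx ang -91.41 tilt 24.01 F [-0.41 -0.05 -3.27] w 58.01 q [-0.02  0.62 -0.57  1.57  0.09  1.39 -2.18]
```

play_rows(
  rows=[
    [[0,-0.0008,0.0018],[0,0,0],-0.2],
    [[0,-0.0016,0.0036],[0,0,0],-0.2],
    [[0,-0.0016,0.0036],[0,0,0],-0.2],
  ],
)

```text
clock: 10.0
position: [0.4757, 0.1951, 0.1772]
ee_rot: [1.968, -2.017, -0.429]
force: [-0.4, -0.2, -2.9]
width: 0.625
```

```bash
python3 - <<'E'
from mv import *
from fit import *
st()
p,W,d=cloud("side","s6"); zoom("pics/s6.png","pics/s6z.png")
fit(W,(145,180,250,300),(.43,.53),(.15,.22))
E
```

```text
t 10.0 pos [0.4757 0.1951 0.1772] toolx ang -91.41 tilt 24.01 F [-0.43 -0.2  -2.88] w 57.54 q [-0.02  0.63 -0.57  1.57  0.1   1.39 -2.18]
fit n 557 tilt [-0.1 -4.3] axis at z=.13 [0.4792 0.198 ] res 0.0018
```

View pics/s6z.png

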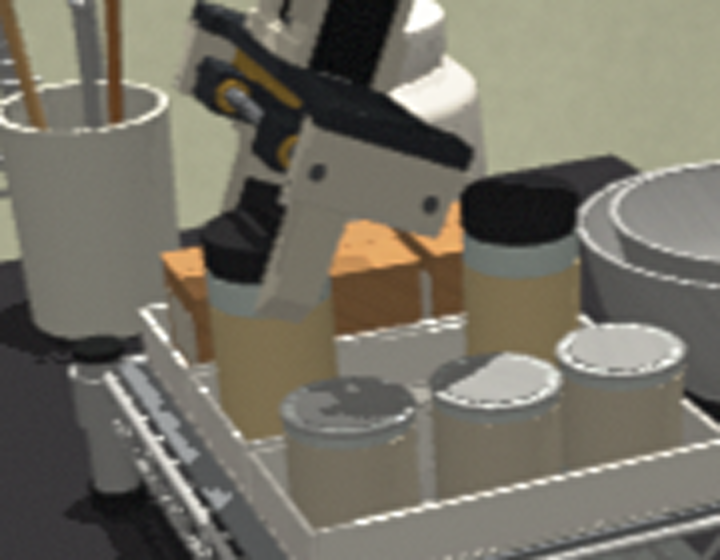

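play_rows(
  rows=[
    [[0,-0.0008,0.0018],[0,0,0],-0.2],
    [[0,-0.0016,0.0036],[0,0,0],-0.2],
    [[0,-0.0016,0.0036],[0,0,0],-0.2],
  ],
)

```text
clock: 10.35
position: [0.4757, 0.1951, 0.1752]
ee_rot: [1.968, -2.017, -0.429]
force: [0.5, 0.3, -3.9]
width: 0.626
```

```bash
python3 - <<'E'
from mv import *
st()
E
```

```text
t 10.35 pos [0.4757 0.1951 0.1752] toolx ang -91.41 tilt 24.01 F [ 0.53  0.29 -3.91] w 57.61 q [-0.02  0.63 -0.56  1.57  0.1   1.38 -2.18]
```

play_rows(
  rows=[
    [[0,-0.0008,0.0018],[0,0,0],-0.2],
    [[0,-0.0016,0.0036],[0,0,0],-0.2],
    [[0,-0.0016,0.0036],[0,0,0],-0.2],
  ],
)

```text
clock: 10.65
position: [0.4758, 0.1952, 0.1735]
ee_rot: [1.968, -2.017, -0.429]
force: [0.5, 0.1, -2.0]
width: 0.626
```

```bash
python3 - <<'E'
from mv import *
st()
E
```

```text
t 10.65 pos [0.4758 0.1952 0.1735] toolx ang -91.42 tilt 23.99 F [ 0.52  0.09 -2.  ] w 57.61 q [-0.02  0.63 -0.56  1.57  0.1   1.38 -2.18]
```

play_rows(
  rows=[
    [[0,-0.0008,0.0018],[0,0,0],-0.2],
    [[0,-0.0008,0.0018],[0,0,0],-0.2],
  ],
)

```text
clock: 10.85
position: [0.4762, 0.1954, 0.1732]
ee_rot: [1.968, -2.018, -0.428]
force: [0.3, -0.9, 4.5]
width: 0.629
```

```bash
python3 - <<'E'
from mv import *
from fit import *
st()
p,W,d=cloud("side","s7"); zoom("pics/s7.png","pics/s7z.png")
fit(W,(145,180,250,300),(.43,.53),(.15,.22))
E
```

```text
t 10.85 pos [0.4762 0.1954 0.1732] toolx ang -91.42 tilt 23.94 F [ 0.28 -0.86  4.49] w 57.84 q [-0.02  0.63 -0.56  1.57  0.1   1.38 -2.18]
fit n 546 tilt [ 2.3 -8.3] axis at z=.13 [0.4788 0.1993] res 0.0023
```

View pics/s7z.png

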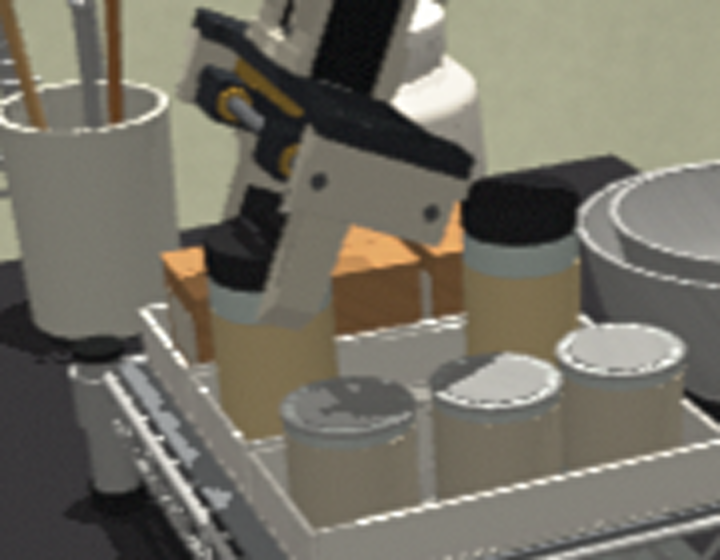

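The jar is standing on the tray floor (force has changed sign to +4.5 N). Releasing it now.

play_rows(
  rows=[
    [[0,0,0],[0,0,0],0.3],
    [[0,0,0],[0,0,0],0.5],
    [[0,0,0],[0,0,0],0.7],
    [[0,0,0],[0,0,0],0.7],
  ],
)

```text
clock: 11.3
position: [0.4757, 0.1951, 0.1723]
ee_rot: [1.968, -2.017, -0.429]
force: [0.6, -0.7, 0.3]
width: 0.83
```

```bash
python3 - <<'E'
from mv import *
from fit import *
st()
p,W,d=cloud("side","s8"); zoom("pics/s8.png","pics/s8z.png")
fit(W,(145,180,250,300),(.43,.53),(.15,.22))
s,R,p=cur()
print(R.inv().apply([0,0,.08])/.5)
E
```

```text
t 11.3 pos [0.4757 0.1951 0.1723] toolx ang -91.41 tilt 24.02 F [ 0.58 -0.68  0.35] w 76.38 q [-0.02  0.63 -0.56  1.57  0.1   1.38 -2.18]
fit n 467 tilt [ 3.8 -5.3] axis at z=.13 [0.479  0.1985] res 0.0022
[ 2.23866486e-05  6.51216867e-02 -1.46147752e-01]
```

View pics/s8z.png

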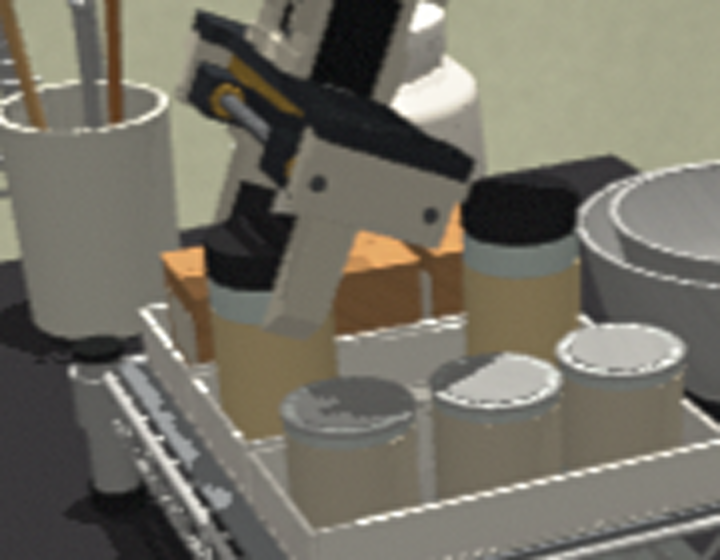

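play_rows(
  rows=[
    [[0,0.016,-0.036],[0,0,0],0.7],
    [[0,0.04,-0.09],[0,0,0],0.7],
    [[0,0.065,-0.146],[0,0,0],0.7],
    [[0,0.065,-0.146],[0.13,0,0],0.7],
    [[0,0.065,-0.146],[0.26,0,0],0.7],
    [[0,0.065,-0.146],[0.4,0,0],0.7],
    [[0,0.065,-0.146],[0.4,0,0],0.7],
  ],
)

```text
clock: 12.05
position: [0.4719, 0.1959, 0.2531]
ee_rot: [-2.198, 2.242, -0.007]
force: [-0.2, -0.8, -0.4]
width: 0.855
```

```bash
python3 - <<'E'
from mv import *
from fit import *
st(); to(.6062,.192,.245,-91.4)
p,W,d=cloud("side","s9"); zoom("pics/s9.png","pics/s9z.png")
fit(W,(135,180,240,290),(.43,.53),(.15,.22))
p,W,d=cloud("top","t9"); 
blobs(p,W,.19,.21,.42,.66,.15,.24,dark=90,minn=20)
E
```

```text
t 12.05 pos [0.4719 0.1959 0.2531] toolx ang -91.13 tilt 0.28 F [-0.24 -0.84 -0.37] w 78.65 q [-0.02  0.29 -0.6   1.79  0.19  1.11 -2.28]
to (0.6062, 0.192, 0.245, -91.4) shift [ 0.0025 -0.2685  0.0174] turn [-0.0045 -0.0013  0.0045]
fit n 805 tilt [-0.   0.2] axis at z=.13 [0.4799 0.1973] res 0.0011
px [181. 197.] n 589 circ [0.6058 0.1925] r 0.0295 mean [0.6067 0.1952 0.1979] ext [0.5791 0.1649 0.1911] [0.6327 0.2193 0.202 ] midx [0.6059 0.1921]
px [177. 263.] n 278 circ [0.4842 0.2012] r 0.0224 mean [0.4835 0.2016 0.1982] ext [0.4647 0.1894 0.1945] [0.5017 0.213  0.2023] midx [0.4832 0.2012]
```

View pics/s9z.png

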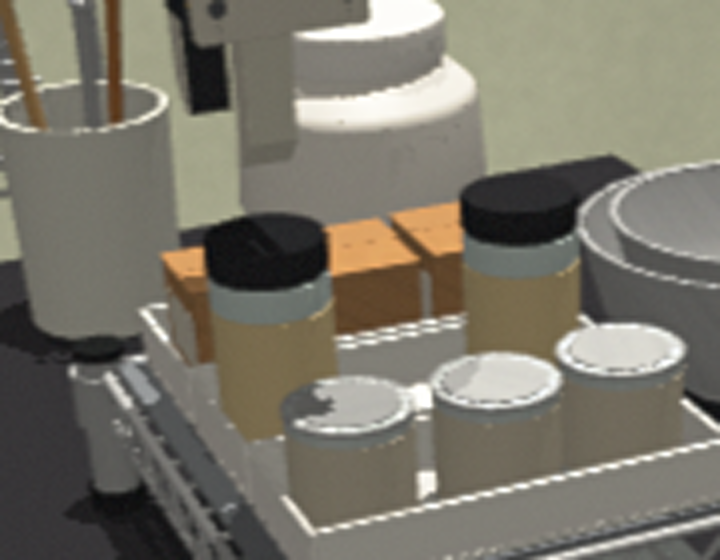

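View pics/t9.png

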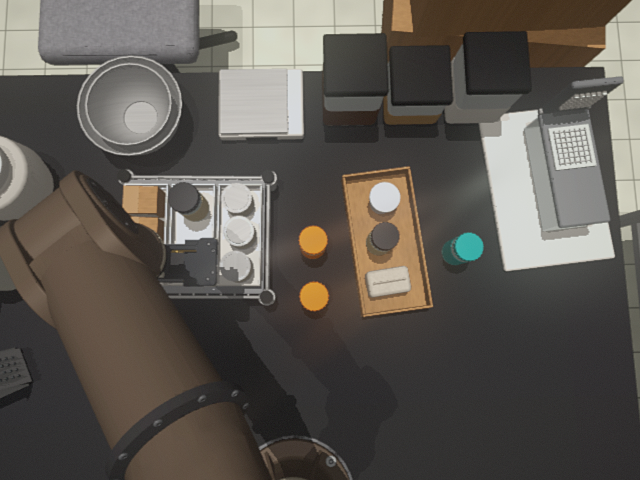

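Jar 1 stands upright at x≈0.480, against the front within 2 mm. For jar 2 I'll use the part-closed fingers as a cradle and push it from behind at low height. That can't pivot it, and it presses both jars up to the front end.

```bash
python3 - <<'E'
from mv import *
st(); to(.657,.193,.25,-91.4)
E
```

```text
t 12.15 pos [0.4751 0.195  0.253 ] toolx ang -91.37 tilt 0.05 F [0.72 0.26 0.77] w 77.99 q [-0.02  0.3  -0.6   1.78  0.19  1.12 -2.27]
to (0.657, 0.193, 0.25, -91.4) shift [-0.0048 -0.3637  0.0059] turn [-0.     -0.0008  0.0004]
```

play_rows(
  rows=[
    [[0,-0.06,0],[0,0,0],-0.35],
    [[0,-0.13,0],[0,0,0],-0.35],
    [[0,-0.2,0],[0,0,0],-0.35],
    [[0,-0.27,0],[0,0,0],-0.35],
    [[0,-0.33,0],[0,0,0],-0.35],
    [[-0.005,-0.364,0.006],[0,0,0],-0.35],
    [[-0.005,-0.364,0.006],[0,0,0],-0.35],
    [[-0.005,-0.364,0.006],[0,0,0],-0.35],
    [[-0.005,-0.364,0.006],[0,0,0],-0.35],
  ],
)

```text
clock: 13.05
position: [0.6573, 0.1933, 0.2491]
ee_rot: [2.193, -2.248, -0.002]
force: [-0.8, -0.4, 0.4]
width: 0.325
```

```bash
python3 - <<'E'
from mv import *
from h import *
st(); to(.657,.193,.15,-91.4)
cloud("side","s10")
E
```

```text
t 13.05 pos [0.6573 0.1933 0.2491] toolx ang -91.4 tilt 0.08 F [-0.84 -0.45  0.44] w 29.91 q [-0.06  0.58 -0.51  1.35  0.29  1.28 -2.18]
to (0.657, 0.193, 0.15, -91.4) shift [0.0005 0.0003 0.1981] turn [ 0.0013  0.     -0.0001]
```

View pics/s10.png

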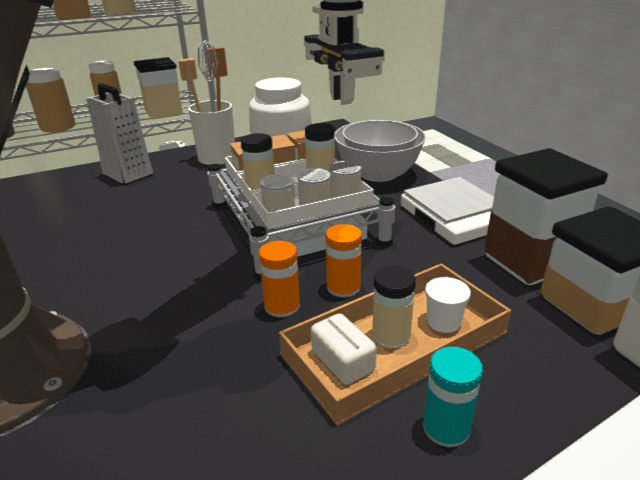

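play_rows(
  rows=[
    [[0,0,0.05],[0,0,0],-0.35],
    [[0,0,0.1],[0,0,0],-0.35],
    [[0,0,0.15],[0,0,0],-0.35],
    [[0,0,0.185],[0,0,0],-0.35],
    [[0,0,0.198],[0,0,0],-0.35],
    [[0,0,0.198],[0,0,0],-0.35],
  ],
)

```text
clock: 13.7
position: [0.6572, 0.1929, 0.15]
ee_rot: [2.193, -2.248, -0.001]
force: [-0.4, 0.2, -0.9]
width: 0.325
```

```bash
python3 - <<'E'
from mv import *
from fit import *
st(); to(.645,.193,.15,-91.4)
p,W,d=cloud("side","s11"); zoom("pics/s11.png","pics/s11z.png")
p,W,d=cloud("top","t11"); zoom("pics/t11.png","pics/t11z.png",(140,320,100,300),3.3)
blobs(p,W,.19,.21,.42,.66,.15,.24,dark=90,minn=20)
E
```

```text
t 13.7 pos [0.6572 0.1929 0.15  ] toolx ang -91.4 tilt 0.07 F [-0.44  0.16 -0.87] w 29.88 q [-0.06  0.66 -0.49  1.48  0.33  1.09 -2.22]
to (0.645, 0.193, 0.15, -91.4) shift [0.0005 0.0243 0.0001] turn [ 0.001  -0.0005 -0.    ]
px [167. 272.] n 22 circ [0.4662 0.2191] r 0.011 mean [0.4663 0.2198 0.1985] ext [0.4565 0.2145 0.1956] [0.4758 0.2237 0.2012] midx [0.4662 0.2191]
```

View pics/s11z.png

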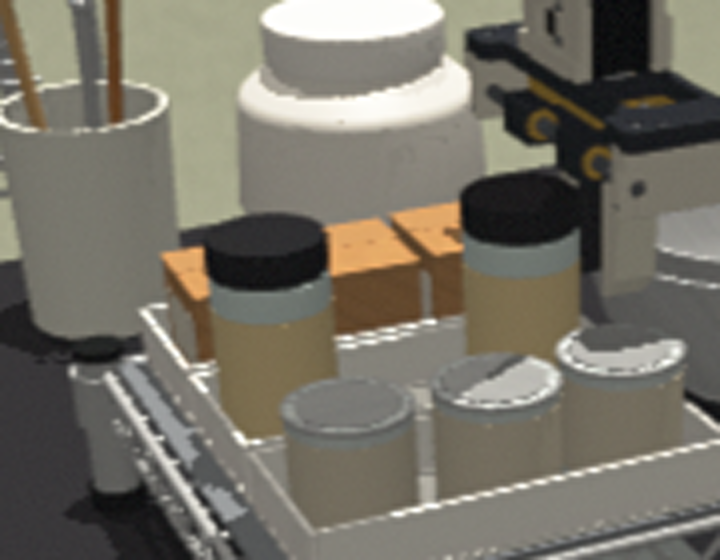

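View pics/t11z.png

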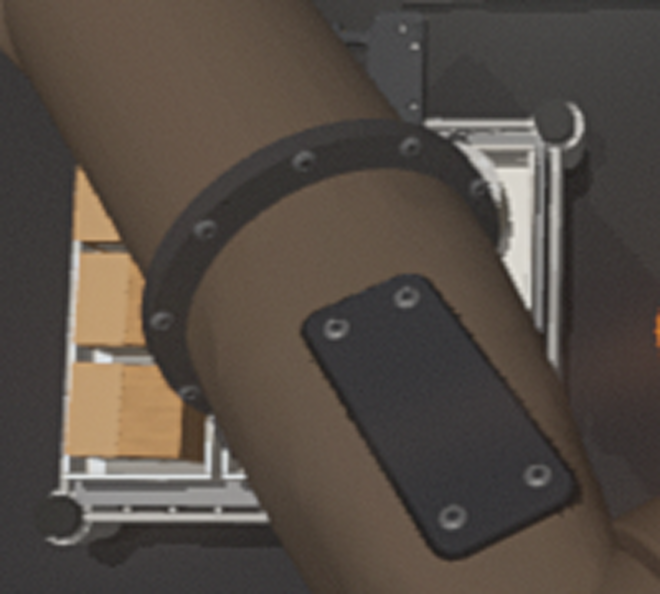

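play_rows(
  rows=[
    [[0,0.012,0],[0,0,0],-0.35],
    [[0,0.024,0],[0,0,0],-0.35],
    [[0,0.032,0],[0,0,0],-0.35],
    [[0,0.04,0],[0,0,0],-0.35],
    [[0,0.048,0],[0,0,0],-0.35],
    [[0,0.056,0],[0,0,0],-0.35],
    [[0,0.064,0],[0,0,0],-0.35],
    [[-0.001,0.072,0],[0,0,0],-0.35],
    [[-0.002,0.08,0],[0,0,0],-0.35],
    [[-0.003,0.085,0],[0,0,0],-0.35],
  ],
)

```text
clock: 14.8
position: [0.6149, 0.1958, 0.1503]
ee_rot: [2.194, -2.249, -0.0]
force: [0.9, -0.2, 1.4]
width: 0.325
```

```bash
python3 - <<'E'
from mv import *
from fit import *
st(); to(.57,.197,.15,-91.4)
p,W,d=cloud("side","s12"); zoom("pics/s12.png","pics/s12z.png")
fit(W,(135,170,300,330),(.53,.63),(.15,.22),q0=(0,0,.58,.195))
E
```

```text
t 14.8 pos [0.6149 0.1958 0.1503] toolx ang -91.41 tilt 0.0 F [ 0.89 -0.23  1.37] w 29.89 q [-0.06  0.6  -0.51  1.59  0.32  1.04 -2.26]
to (0.57, 0.197, 0.15, -91.4) shift [-0.0002  0.0899  0.0007] turn [ 0.     -0.     -0.0001]
fit n 699 tilt [ 7.8 -3.3] axis at z=.13 [0.5795 0.1986] res 0.003
```

View pics/s12z.png

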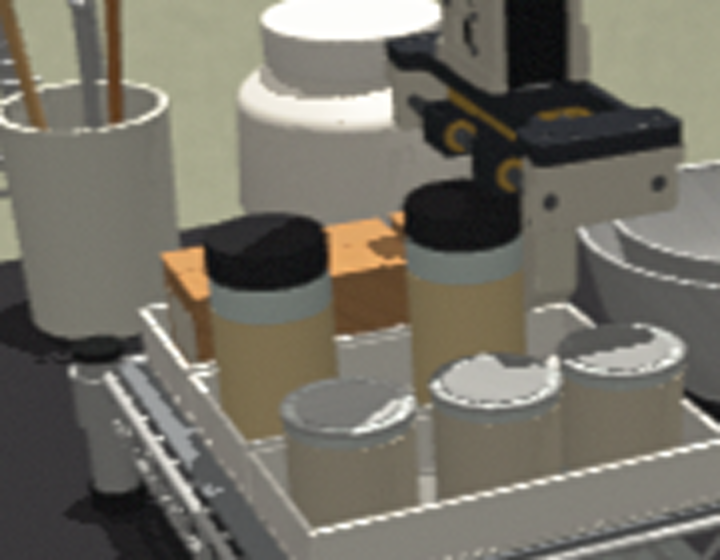

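play_rows(
  rows=[
    [[0,0.008,0],[0,0,0],-0.35],
    [[0,0.016,0],[0,0,0],-0.35],
    [[0,0.024,0],[0,0,0],-0.35],
    [[-0.001,0.032,0],[0,0,0],-0.35],
    [[-0.001,0.04,0],[0,0,0],-0.35],
    [[-0.001,0.048,0],[0,0,0],-0.35],
    [[-0.001,0.056,0],[0,0,0],-0.35],
    [[-0.001,0.064,0],[0,0,0],-0.35],
    [[-0.001,0.071,0],[0,0,0],-0.35],
    [[-0.001,0.077,0],[0,0,0],-0.35],
  ],
)

```text
clock: 15.85
position: [0.5765, 0.1971, 0.1503]
ee_rot: [2.194, -2.248, 0.0]
force: [1.4, 0.6, -0.1]
width: 0.329
```

```bash
python3 - <<'E'
from mv import *
from fit import *
st(); to(.57,.197,.15,-91.4)
p,W,d=cloud("side","s13"); zoom("pics/s13.png","pics/s13z.png")
fit(W,(135,180,240,273),(.43,.53),(.15,.22))
E
```

```text
t 15.85 pos [0.5765 0.1971 0.1503] toolx ang -91.41 tilt 0.01 F [ 1.39  0.57 -0.1 ] w 30.25 q [-0.06  0.55 -0.52  1.68  0.31  1.   -2.29]
to (0.57, 0.197, 0.15, -91.4) shift [0.0006 0.013  0.0006] turn [ 0.0001 -0.0001 -0.0001]
fit n 779 tilt [0.5 0.1] axis at z=.13 [0.4796 0.1973] res 0.0011
```

View pics/s13z.png

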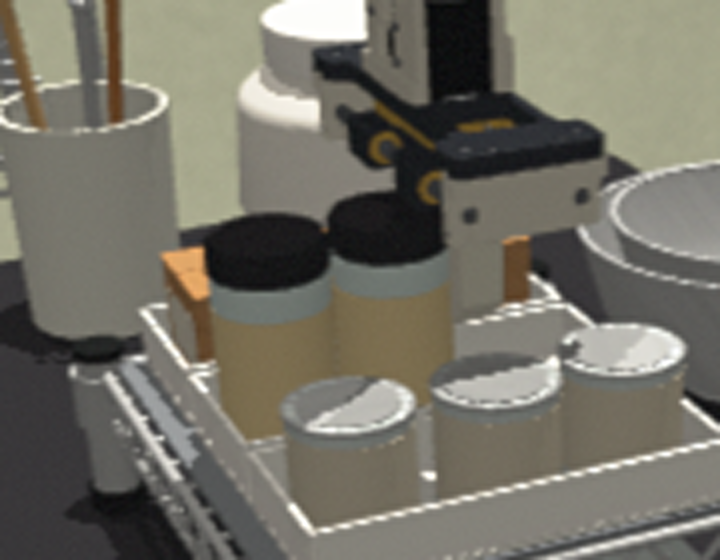

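play_rows(
  rows=[
    [[0,0.003,0],[0,0,0],-0.35],
    [[0,0.006,0],[0,0,0],-0.35],
    [[0,0.009,0],[0,0,0],-0.35],
    [[0,0.009,0],[0,0,0],-0.35],
  ],
)

```text
clock: 16.3
position: [0.5722, 0.1973, 0.1503]
ee_rot: [2.194, -2.249, -0.0]
force: [0.9, 0.8, 0.3]
width: 0.324
```

```bash
python3 - <<'E'
from mv import *
from fit import *
st()
p,W,d=cloud("side","s14"); zoom("pics/s14.png","pics/s14z.png")
fit(W,(135,180,240,270),(.43,.53),(.15,.22))
E
```

```text
t 16.3 pos [0.5722 0.1973 0.1503] toolx ang -91.41 tilt 0.0 F [0.85 0.76 0.27] w 29.81 q [-0.06  0.54 -0.52  1.69  0.31  0.99 -2.29]
fit n 703 tilt [0.2 0.5] axis at z=.13 [0.4795 0.1972] res 0.0011
```

View pics/s14z.png

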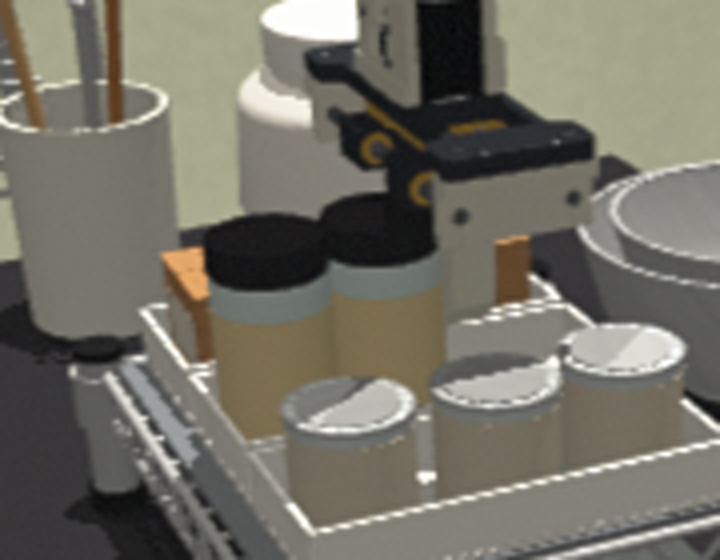

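play_rows(
  rows=[
    [[0,0.0015,0],[0,0,0],-0.35],
    [[0,0.003,0],[0,0,0],-0.35],
    [[0,0.003,0],[0,0,0],-0.35],
  ],
)

```text
clock: 16.65
position: [0.5716, 0.1973, 0.1505]
ee_rot: [-2.193, 2.248, -0.001]
force: [5.1, -0.8, 0.4]
width: 0.328
```

```bash
python3 - <<'E'
from mv import *
st()
E
```

```text
t 16.65 pos [0.5716 0.1973 0.1505] toolx ang -91.43 tilt 0.08 F [ 5.08 -0.76  0.4 ] w 30.19 q [-0.06  0.54 -0.52  1.69  0.31  0.99 -2.29]
```

The force has jumped to 5 N, so the stack is firm against the front end. Backing off and checking.

play_rows(
  rows=[
    [[0,-0.003,0],[0,0,0],-0.35],
    [[0,-0.01,0],[0,0,0],-0.35],
    [[0,-0.03,0],[0,0,0],-0.35],
    [[0,-0.06,0],[0,0,0],-0.35],
    [[0,-0.06,-0.08],[0,0,0],-0.35],
    [[0,-0.06,-0.17],[0,0,0],0.3],
    [[0,-0.06,-0.25],[0,0,0],1],
    [[0,-0.06,-0.25],[0,0,0],1],
  ],
)

```text
clock: 17.45
position: [0.6035, 0.1983, 0.2815]
ee_rot: [-2.188, 2.242, -0.005]
force: [0.8, 0.5, 0.4]
width: 0.535
```

```bash
python3 - <<'E'
from mv import *
from fit import *
st(); to(.5373,-.1942,.24,-91.4)
p,W,d=cloud("side","s15"); zoom("pics/s15.png","pics/s15z.png")
fit(W,(135,180,240,270),(.43,.53),(.15,.22))
fit(W,(145,175,278,298),(.48,.58),(.15,.22),q0=(0,0,.54,.195))
E
```

```text
t 17.45 pos [0.6035 0.1983 0.2815] toolx ang -91.42 tilt 0.53 F [0.85 0.49 0.41] w 49.22 q [-0.05  0.47 -0.54  1.45  0.25  1.28 -2.21]
to (0.5373, -0.1942, 0.24, -91.4) shift [0.7883 0.1135 0.0789] turn [-0.0079  0.004  -0.0003]
fit n 705 tilt [0.5 0.3] axis at z=.13 [0.4789 0.1974] res 0.0011
fit n 552 tilt [0.2 0.3] axis at z=.13 [0.5373 0.1995] res 0.0012
```

View pics/s15z.png

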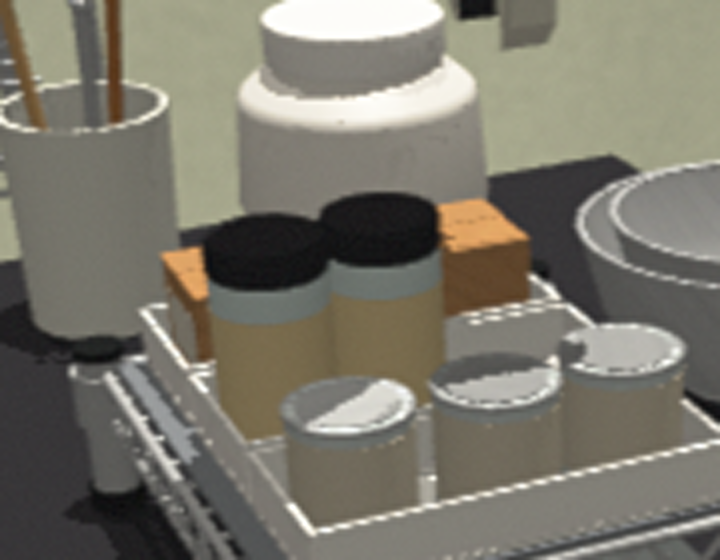

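Both old jars stand upright and touching, at x=0.479 and 0.537. Next is the new jar.

play_rows(
  rows=[
    [[0.06,0,0],[0,0,0],1],
    [[0.15,0.01,0],[0,0,0],1],
    [[0.24,0.03,0],[0,0,0],1],
    [[0.33,0.05,0],[0,0,0],1],
    [[0.42,0.07,0],[0,0,0],1],
    [[0.51,0.09,0],[0,0,0],1],
    [[0.6,0.1,0.02],[0,0,0],1],
    [[0.69,0.11,0.04],[0,0,0],1],
    [[0.76,0.113,0.06],[0,0,0],1],
    [[0.788,0.113,0.08],[0,0,0],1],
  ],
)

```text
clock: 18.5
position: [0.533, -0.2009, 0.2334]
ee_rot: [2.186, -2.253, -0.002]
force: [-0.4, -0.1, 0.5]
width: 1.0
```

```bash
python3 - <<'E'
from mv import *
st(); to(.5373,-.1942,.2,-91.4)
E
```

```text
t 18.5 pos [ 0.533  -0.2009  0.2334] toolx ang -91.74 tilt 0.17 F [-0.4  -0.08  0.47] w 91.98 q [ 0.6   0.39 -0.45  1.68  0.19  1.12 -1.51]
to (0.5373, -0.1942, 0.2, -91.4) shift [-0.0137 -0.0084  0.0667] turn [ 0.0027 -0.0011 -0.0056]
```

play_rows(
  rows=[
    [[0,0,0],[0,0,0],1],
    [[0,0,0.04],[0,0,0],1],
    [[0,0,0.08],[0,0,0],1],
    [[0,0,0.08],[0,0,0],1],
  ],
)

```text
clock: 18.9
position: [0.5335, -0.1932, 0.1931]
ee_rot: [2.196, -2.244, -0.007]
force: [-1.1, 0.3, 0.5]
width: 1.002
```

```bash
python3 - <<'E'
from mv import *
st(); to(.5373,-.1942,.2,-91.4); to(.5373,-.1942,.092,-91.4)
E
```

```text
t 18.9 pos [ 0.5335 -0.1932  0.1931] toolx ang -91.24 tilt 0.28 F [-1.05  0.33  0.46] w 92.21 q [ 0.58  0.43 -0.45  1.74  0.21  1.03 -1.54]
to (0.5373, -0.1942, 0.2, -91.4) shift [ 0.0018 -0.0075 -0.0139] turn [0.0041 0.0022 0.0027]
to (0.5373, -0.1942, 0.092, -91.4) shift [ 0.0023 -0.0084  0.2021] turn [0.0041 0.0022 0.0027]
```

play_rows(
  rows=[
    [[0.002,-0.008,0.02],[0,0,0],0.85],
    [[0.002,-0.008,0.07],[0,0,0],0.85],
    [[0.002,-0.008,0.12],[0,0,0],0.85],
    [[0.002,-0.008,0.12],[0,0,0],0.85],
    [[0.002,-0.008,0.12],[0,0,0],0.85],
  ],
)

```text
clock: 19.4
position: [0.5393, -0.1964, 0.136]
ee_rot: [-2.195, 2.247, -0.0]
force: [-0.3, -0.4, 0.6]
width: 0.927
```

```bash
python3 - <<'E'
from mv import *
from fit import *
st(); to(.5373,-.1942,.089,-91.4)
p,W,d=cloud("side","s16"); zoom("pics/s16.png","pics/s16z.png",(220,420,280,520),3)
E
```

```text
t 19.4 pos [ 0.5393 -0.1964  0.136 ] toolx ang -91.36 tilt 0.03 F [-0.25 -0.42  0.59] w 85.26 q [ 0.56  0.49 -0.43  1.79  0.25  0.91 -1.57]
to (0.5373, -0.1942, 0.089, -91.4) shift [-0.0043  0.0041  0.0941] turn [-0.0003  0.0003  0.0006]
```

View pics/s16z.png

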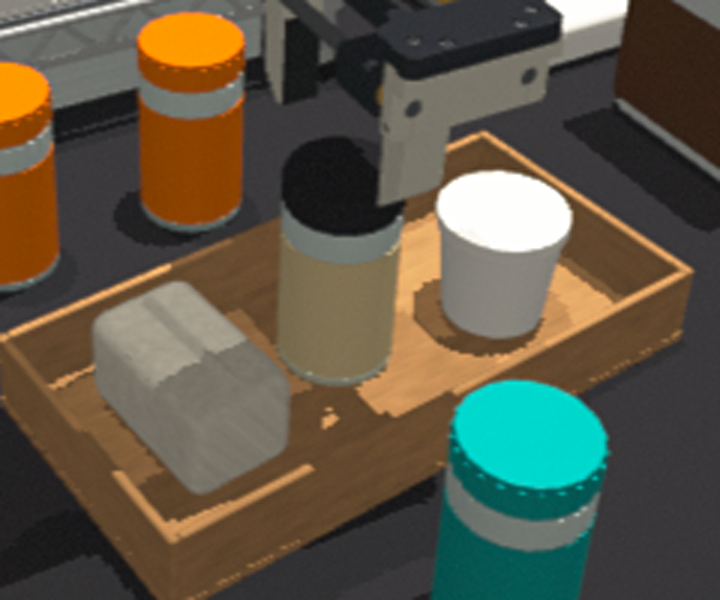

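play_rows(
  rows=[
    [[-0.004,0.004,0.01],[0,0,0],0.85],
    [[-0.004,0.004,0.05],[0,0,0],0.85],
    [[-0.004,0.004,0.085],[0,0,0],0.85],
    [[-0.004,0.004,0.094],[0,0,0],0.7],
    [[-0.004,0.004,0.094],[0,0,0],0.45],
    [[-0.004,0.004,0.094],[0,0,0],0.2],
    [[-0.004,0.004,0.094],[0,0,0],0],
    [[-0.004,0.004,0.094],[0,0,0],-0.2],
    [[-0.004,0.004,0.094],[0,0,0],-0.2],
  ],
  newtons=20,
)

```text
clock: 20.35
position: [0.5374, -0.1955, 0.0893]
ee_rot: [-2.193, 2.249, -0.003]
force: [-0.6, -1.0, 5.9]
width: 0.624
```

```bash
python3 - <<'E'
from mv import *
st(); to(.5373,-.1942,.089,-91.4)
E
```

```text
t 20.35 pos [ 0.5374 -0.1955  0.0893] toolx ang -91.44 tilt 0.12 F [-0.65 -1.05  5.85] w 57.37 q [ 0.55  0.55 -0.41  1.84  0.29  0.81 -1.61]
to (0.5373, -0.1942, 0.089, -91.4) shift [-0.0026  0.0004  0.0006] turn [-0.0018 -0.0008 -0.0006]
```

play_rows(
  rows=[
    [[0,0,-0.006],[0,0,0],-0.2],
    [[0,0,-0.016],[0,0,0],-0.2],
    [[0,0,-0.03],[0,0,0],-0.2],
    [[0,0,-0.05],[0,0,0],-0.2],
    [[0,0,-0.08],[0,0,0],-0.2],
    [[0,0,-0.11],[0,0,0],-0.2],
    [[0,0,-0.14],[0,0,0],-0.2],
    [[0,0,-0.16],[0,0,0],-0.2],
    [[0,0,-0.17],[0,0,0],-0.2],
    [[0,0,-0.17],[0,0,0],-0.2],
  ],
)

```text
clock: 21.35
position: [0.537, -0.195, 0.174]
ee_rot: [-2.193, 2.248, -0.002]
force: [-0.6, 0.7, -3.3]
width: 0.627
```

```bash
python3 - <<'E'
from mv import *
from fit import *
st(); to(.610,.197,.28,-91.4)
p,W,d=cloud("side","s17"); zoom("pics/s17.png","pics/s17z.png",(140,390,260,520),2.4)
fit(W,(180,330,370,430),(.48,.60),(-.25,-.16),zr=(.095,.17),q0=(0,0,.537,-.195))
E
```

```text
t 21.35 pos [ 0.537 -0.195  0.174] toolx ang -91.42 tilt 0.07 F [-0.57  0.71 -3.28] w 57.73 q [ 0.58  0.45 -0.44  1.76  0.23  0.99 -1.55]
to (0.61, 0.197, 0.28, -91.4) shift [-0.7873 -0.1268 -0.2122] turn [-0.001  -0.0004 -0.0003]
fit n 1836 tilt [0.2 0.6] axis at z=.13 [ 0.5382 -0.1941] res 0.0007
```

View pics/s17z.png

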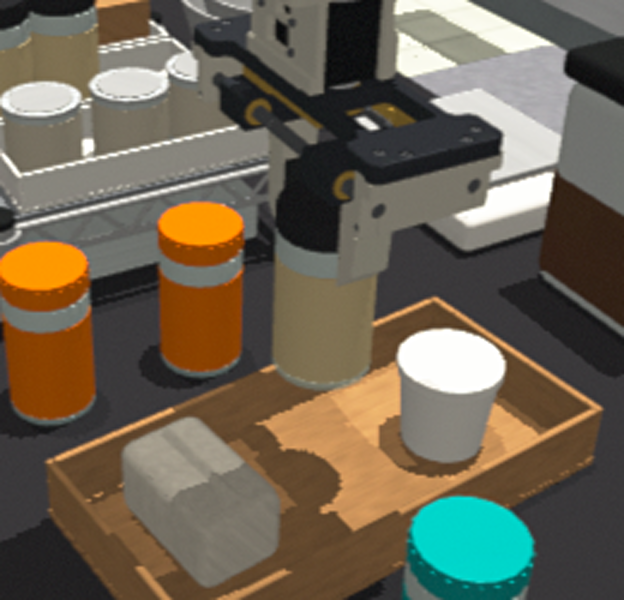

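play_rows(
  rows=[
    [[0,0,-0.04],[0,0,0],-0.2],
    [[-0.01,0,-0.1],[0,0,0],-0.2],
    [[-0.04,-0.005,-0.16],[0,0,0],-0.2],
    [[-0.08,-0.01,-0.2],[0,0,0],-0.2],
    [[-0.13,-0.02,-0.212],[0,0,0],-0.2],
    [[-0.18,-0.03,-0.212],[0,0,0],-0.2],
    [[-0.24,-0.04,-0.212],[0,0,0],-0.2],
    [[-0.3,-0.05,-0.212],[0,0,0],-0.2],
    [[-0.36,-0.06,-0.212],[0,0,0],-0.2],
    [[-0.42,-0.07,-0.212],[0,0,0],-0.2],
  ],
)

```text
clock: 22.4
position: [0.5765, 0.0152, 0.2783]
ee_rot: [2.193, -2.248, -0.002]
force: [0.1, 0.4, -4.4]
width: 0.627
```

```bash
python3 - <<'E'
from mv import *
st(); to(.608,.196,.28,-91.4)
E
```

```text
t 22.4 pos [0.5765 0.0152 0.2783] toolx ang -91.42 tilt 0.09 F [ 0.1   0.36 -4.42] w 57.71 q [ 0.26  0.38 -0.53  1.6   0.2   1.22 -1.9 ]
to (0.608, 0.196, 0.28, -91.4) shift [-0.3631 -0.054  -0.0036] turn [ 0.0015 -0.0002 -0.0003]
```

play_rows(
  rows=[
    [[-0.05,-0.008,0],[0,0,0],-0.2],
    [[-0.1,-0.016,0],[0,0,0],-0.2],
    [[-0.15,-0.024,0],[0,0,0],-0.2],
    [[-0.2,-0.032,0],[0,0,0],-0.2],
    [[-0.25,-0.04,0],[0,0,0],-0.2],
    [[-0.3,-0.046,0],[0,0,0],-0.2],
    [[-0.335,-0.05,0],[0,0,0],-0.2],
    [[-0.355,-0.053,0],[0,0,0],-0.2],
    [[-0.36,-0.054,0],[0,0,0],-0.2],
    [[-0.36,-0.054,0],[0,0,0],-0.2],
  ],
)

```text
clock: 23.4
position: [0.6084, 0.1927, 0.279]
ee_rot: [2.193, -2.249, 0.0]
force: [0.0, -0.9, -4.2]
width: 0.624
```

```bash
python3 - <<'E'
from mv import *
from fit import *
st(); to(.608,.196,.20,-91.4)
p,W,d=cloud("side","s18"); zoom("pics/s18.png","pics/s18z.png",(20,220,190,400),3)
fit(W,(80,160,300,345),(.56,.66),(.15,.22),zr=(.17,.26),q0=(0,0,.608,.195))
E
```

```text
t 23.4 pos [0.6084 0.1927 0.279 ] toolx ang -91.44 tilt 0.05 F [ 0.01 -0.93 -4.19] w 57.39 q [-0.04  0.49 -0.54  1.44  0.25  1.29 -2.2 ]
to (0.608, 0.196, 0.2, -91.4) shift [-0.0067  0.0008  0.158 ] turn [ 0.0004 -0.0008 -0.0006]
fit n 1015 tilt [0.7 0.2] axis at z=.13 [0.6084 0.193 ] res 0.0012
```

View pics/s18z.png

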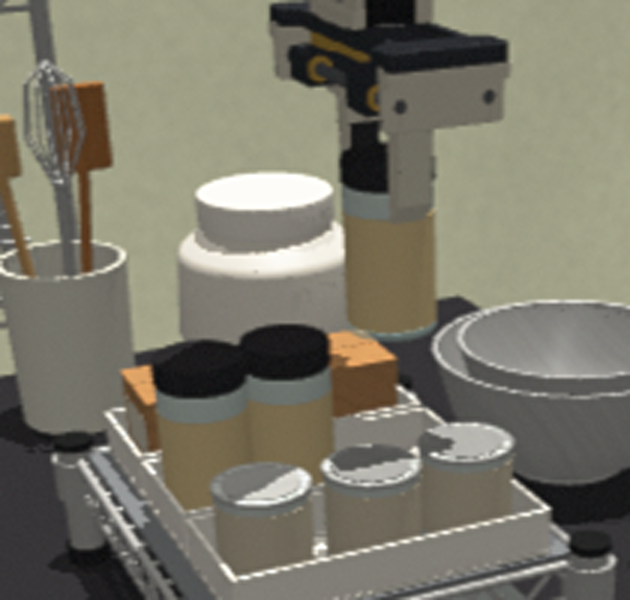

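play_rows(
  rows=[
    [[0,0,0.012],[0,0,0],-0.2],
    [[0,0,0.03],[0,0,0],-0.2],
    [[0,0,0.055],[0,0,0],-0.2],
    [[0,0,0.08],[0,0,0],-0.2],
    [[0,0,0.105],[0,0,0],-0.2],
    [[0,0,0.13],[0,0,0],-0.2],
    [[0,0,0.15],[0,0,0],-0.2],
    [[0,0,0.165],[0,0,0],-0.2],
    [[0,0,0.175],[0,0,0],-0.2],
    [[0,0,0.175],[0,0,0],-0.2],
  ],
)

```text
clock: 24.45
position: [0.608, 0.1933, 0.1912]
ee_rot: [2.193, -2.248, -0.001]
force: [-0.6, -0.1, -3.0]
width: 0.627
```

```bash
python3 - <<'E'
from mv import *
from fit import *
st(); to(.608,.193,.172,-91.4)
p,W,d=cloud("side","s19"); zoom("pics/s19.png","pics/s19z.png",(20,220,190,400),3)
fit(W,(120,180,300,345),(.56,.66),(.15,.22),zr=(.12,.17),q0=(0,0,.608,.195))
E
```

```text
t 24.45 pos [0.608  0.1933 0.1912] toolx ang -91.41 tilt 0.05 F [-0.56 -0.09 -2.99] w 57.72 q [-0.05  0.55 -0.53  1.56  0.3   1.11 -2.24]
to (0.608, 0.193, 0.172, -91.4) shift [0.0006 0.     0.0383] turn [ 0.0008 -0.0003 -0.0001]
fit n 650 tilt [-0.4  0.5] axis at z=.13 [0.6092 0.194 ] res 0.0015
```

View pics/s19z.png

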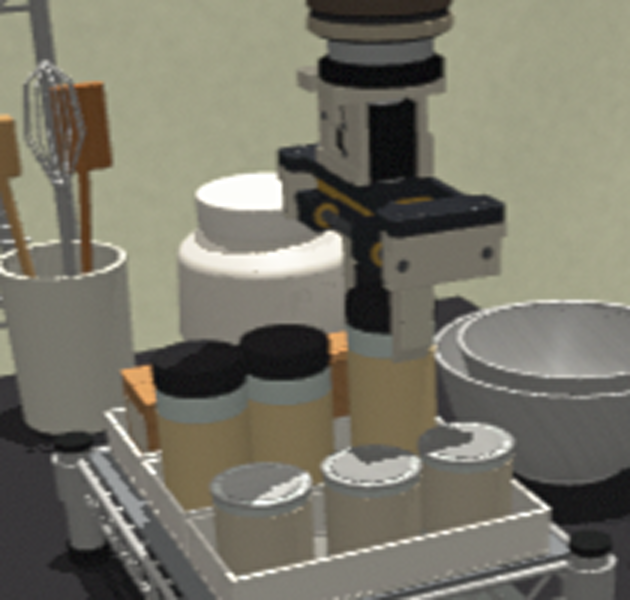

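play_rows(
  rows=[
    [[0,0,0.008],[0,0,0],-0.2],
    [[0,0,0.016],[0,0,0],-0.2],
    [[0,0,0.023],[0,0,0],-0.2],
    [[0,0,0.029],[0,0,0],-0.2],
    [[0,0,0.032],[0,0,0],-0.2],
    [[0,0,0.034],[0,0,0],-0.2],
    [[0,0,0.034],[0,0,0],-0.2],
  ],
)

```text
clock: 25.2
position: [0.6082, 0.1934, 0.1747]
ee_rot: [2.194, -2.249, -0.0]
force: [0.1, -0.2, -4.5]
width: 0.628
```

```bash
python3 - <<'E'
from mv import *
st()
E
```

```text
t 25.2 pos [0.6082 0.1934 0.1747] toolx ang -91.41 tilt 0.01 F [ 0.12 -0.22 -4.47] w 57.8 q [-0.05  0.57 -0.52  1.58  0.31  1.08 -2.25]
```

play_rows(
  rows=[
    [[0,0,0.002],[0,0,0],-0.2],
    [[0,0,0.004],[0,0,0],-0.2],
    [[0,0,0.004],[0,0,0],-0.2],
  ],
)

```text
clock: 25.5
position: [0.6082, 0.1933, 0.1727]
ee_rot: [2.194, -2.248, -0.0]
force: [-0.3, -0.3, -3.9]
width: 0.628
```

```bash
python3 - <<'E'
from mv import *
st()
E
```

```text
t 25.5 pos [0.6082 0.1933 0.1727] toolx ang -91.41 tilt 0.01 F [-0.31 -0.26 -3.93] w 57.78 q [-0.05  0.57 -0.52  1.58  0.31  1.08 -2.25]
```

play_rows(
  rows=[
    [[0,0,0.002],[0,0,0],-0.2],
    [[0,0,0.002],[0,0,0],-0.2],
  ],
)

```text
clock: 25.7
position: [0.6086, 0.1934, 0.1724]
ee_rot: [-2.193, 2.248, -0.001]
force: [-1.0, -1.7, 2.2]
width: 0.627
```

```bash
python3 - <<'E'
from mv import *
st()
E
```

```text
t 25.7 pos [0.6086 0.1934 0.1724] toolx ang -91.42 tilt 0.06 F [-1.03 -1.73  2.16] w 57.64 q [-0.05  0.57 -0.52  1.58  0.31  1.08 -2.25]
```

The new jar is down (force flipped from −3.9 N to +2.2 N). I'll open gently and rise.

play_rows(
  rows=[
    [[0,0,0],[0,0,0],0.3],
    [[0,0,0],[0,0,0],0.45],
    [[0,0,0],[0,0,0],0.6],
    [[0,0,0],[0,0,0],0.65],
    [[0,0,-0.01],[0,0,0],0.65],
    [[0,0,-0.05],[0,0,0],0.65],
    [[0,0,-0.12],[0,0,0],0.65],
    [[0,0,-0.2],[0,0,0],0.65],
    [[0,0,-0.26],[0,0,0],0.65],
    [[0,0,-0.26],[0,0,0],0.65],
  ],
)

```text
clock: 26.7
position: [0.6099, 0.1949, 0.3073]
ee_rot: [-2.189, 2.243, -0.005]
force: [0.7, 0.4, 0.1]
width: 0.824
```

```bash
python3 - <<'E'
from mv import *
from fit import *
st(); to(.45,-.05,.3,-91.4)
p,W,d=cloud("side","s20"); zoom("pics/s20.png","pics/s20z.png",(20,220,190,400),3)
fit(W,(135,180,240,270),(.43,.53),(.15,.22))
fit(W,(145,175,278,298),(.48,.58),(.15,.22),q0=(0,0,.54,.195))
fit(W,(120,170,306,340),(.56,.66),(.15,.22),zr=(.12,.17),q0=(0,0,.608,.195))
E
```

```text
t 26.7 pos [0.6099 0.1949 0.3073] toolx ang -91.41 tilt 0.47 F [0.72 0.42 0.06] w 75.83 q [-0.04  0.47 -0.55  1.39  0.25  1.34 -2.19]
to (0.45, -0.05, 0.3, -91.4) shift [0.4975 0.3078 0.0106] turn [-0.0071  0.0033 -0.0001]
fit n 704 tilt [ 1.  -0.1] axis at z=.13 [0.4788 0.1976] res 0.0011
fit n 552 tilt [-1.3  0.6] axis at z=.13 [0.5375 0.1994] res 0.0012
fit n 634 tilt [0.1 0.3] axis at z=.13 [0.6096 0.1938] res 0.0011
```

View pics/s20z.png

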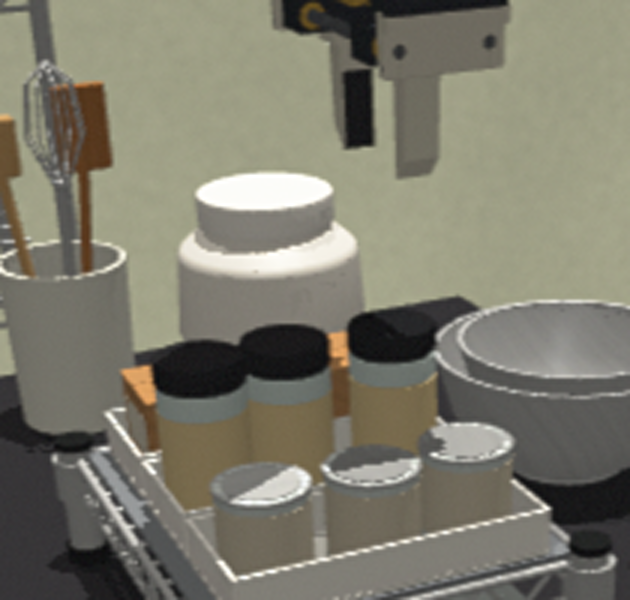

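play_rows(
  rows=[
    [[0.08,0.05,0],[0,0,0],0.65],
    [[0.16,0.1,0],[0,0,0],0.65],
    [[0.25,0.15,0],[0,0,0],0.65],
    [[0.33,0.2,0],[0,0,0],0.65],
    [[0.42,0.25,0],[0,0,0],0.65],
    [[0.5,0.3,0],[0,0,0],0.65],
    [[0.56,0.32,0],[0,0,0],0.65],
    [[0.62,0.32,0],[0,0,0],0.65],
    [[0.62,0.32,0],[0,0,0],0.65],
    [[0.62,0.32,0],[0,0,0],0.65],
  ],
)

```text
clock: 27.75
position: [0.4401, -0.1129, 0.3011]
ee_rot: [2.192, -2.25, -0.002]
force: [-0.6, 1.0, 0.2]
width: 0.827
```

```bash
python3 - <<'E'
from mv import *
from h import *
st()
p,W,d=cloud("top","t21")
print("jars");blobs(p,W,.185,.21,.3,.8,.1,.5)
print("tins/packets");blobs(p,W,.138,.16,.3,.8,.05,.5,minn=300)
print("tub,block");blobs(p,W,.055,.075,.3,.8,-.35,-.05,minn=300)
E
```

```text
t 27.75 pos [ 0.4401 -0.1129  0.3011] toolx ang -91.51 tilt 0.08 F [-0.59  0.96  0.18] w 76.09 q [ 0.55  0.14 -0.46  1.83  0.07  1.19 -1.53]
jars
px [183. 196.] n 783 circ [0.6085 0.1935] r 0.0298 mean [0.6074 0.1924 0.1976] ext [0.5812 0.1659 0.1872] [0.6351 0.2201 0.202 ] midx [0.6081 0.193 ]
px [180. 250.] n 1612 circ [0.5081 0.1977] r 0.0582 mean [0.5066 0.197  0.1978] ext [0.452  0.1702 0.1875] [0.5612 0.2252 0.2022] midx [0.5066 0.1977]
tins/packets
px [237. 198.] n 738 circ [0.6143 0.0997] r 0.0305 mean [0.6129 0.0997 0.1503] ext [0.5849 0.0721 0.1405] [0.6414 0.1281 0.1541] midx [0.6131 0.1001]
px [141. 200.] n 986 circ [0.6143 0.2882] r 0.0418 mean [0.6138 0.2872 0.148 ] ext [0.5879 0.2551 0.1401] [0.6411 0.3207 0.1523] midx [0.6145 0.2879]
px [141. 231.] n 999 circ [0.5524 0.2872] r 0.0421 mean [0.552  0.286  0.1481] ext [0.5255 0.2536 0.1388] [0.5794 0.3197 0.1527] midx [0.5525 0.2866]
px [239. 231.] n 745 circ [0.5482 0.0963] r 0.0301 mean [0.5477 0.0958 0.1505] ext [0.5199 0.068  0.1413] [0.5759 0.1241 0.1546] midx [0.5479 0.0961]
px [138. 264.] n 1019 circ [0.4874 0.2895] r 0.0418 mean [0.4871 0.2885 0.1481] ext [0.4602 0.2562 0.1401] [0.5146 0.3222 0.1525] midx [0.4874 0.2892]
px [235. 266.] n 759 circ [0.4803 0.1032] r 0.0301 mean [0.4798 0.1029 0.1506] ext [0.4525 0.0752 0.1446] [0.5082 0.1314 0.1547] midx [0.4803 0.1033]
tub,block
px [385. 196.] n 683 circ [ 0.6277 -0.2042] r 0.0332 mean [ 0.6292 -0.204   0.0669] ext [ 0.603  -0.2347  0.0622] [ 0.658  -0.173   0.0714] midx [ 0.6305 -0.2038]
```

View pics/t21.png

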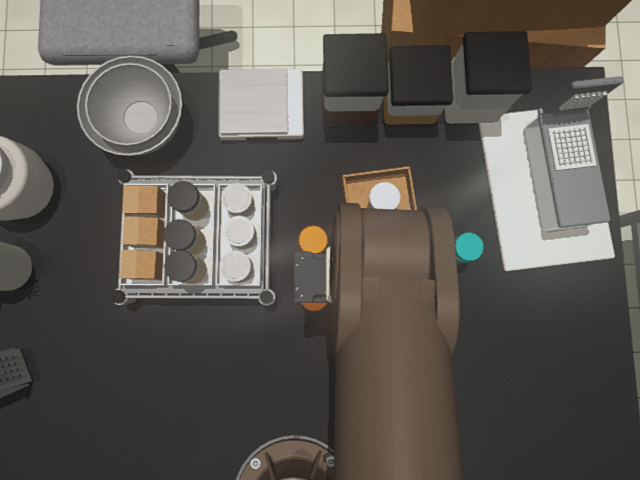

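```bash
python3 -c "
from cell import arm
print(arm.sign_off())"
```

```text
the job is handed in; nothing more can be done
None
```

The jar row is restocked and handed in at about 28 s, but my first drag tipped old jar 1 about 24° partway through.

- **Old jar 1:** I tried to drag it by its lid, and it pivoted in the jaws. I lifted it, leaned the tool back to stand it upright, and set it down by the front end.
- **Old jar 2:** I slid it forward with the part-closed fingers as a cradle until the force rose to about 5 N. That means both old jars were pressed against the front end.
- **New jar:** I lifted it from the carton and lowered it into the tray behind the other two. I released it only after the force showed it was standing on the tray floor.

**Last checks:**
- **Jars:** The side camera put them at x = 0.479, 0.538 and 0.610 m, all upright within about 1.3°. The two old jars are touching, and the new one stands about 14 mm behind them. The top camera agreed for the new jar, but saw the two touching lids as one blob.
- **Other goods:** The tins and packets were within 1 mm of where they started. The arm partly hid the tub, and its outline centre matched within 1 mm. The block pack was hidden in the last top view. It looked undisturbed in the side view just after the new jar was lifted out, but I didn't measure it again.

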